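# Set up the board for rolling out noodle dough

## Task

Get the board ready for rolling out noodle dough (left, right and behind as the robot sees them, square to the board): move the flour shaker, keeping it upright, from the board to the table behind it, in line with the middle of the back edge and about 2 cm clear of it; lay the two wooden thickness strips flat on the board, one along the left and one along the right side, each about 1 cm in from the edge, parallel to it and centred front to back. Lay the rolling pin across on top of both strips, its middle over the middle of the board. Lay the knife on the table to the right of the board, parallel to its side and level with its middle, handle towards you and cutting edge about 2 cm from the board, and leave the salt jar and the pastry cutter where they stand.

Things in the scene. Friction and masses are not known exactly. Their poses are not given: they have to be found in the camera images.
- board: Fixed brown wooden board lying on the table, 250 (x, near to far) x 300 (y, side to side) x 18 mm thick. Origin: centre of its underside, at table height. Its x axis points away from the robot to its back edge, y to its left edge, z up. The table top is z = 0.
- strip_a: Loose pale wooden thickness strip (guide for the rolling pin), 230 (x) x 25 (y) x 10 mm high. Origin: centre of its underside; x along its length. Same as strip_b; either may go left or right.
- strip_b: Loose pale wooden thickness strip, 230 (x) x 25 (y) x 10 mm high. Origin: centre of its underside; x along its length. Same as strip_a.
- pin: Loose wooden rolling pin, 340 mm long: plain barrel 280 mm long and 38 mm in diameter, with a short turned grip of 30 mm at each end; 0.27 kg. Origin: middle of the pin, on its axis (19 mm above what it lies on); x along the axis. Both ends alike. The body turns about x if it rolls.
- shaker: Loose round metal flour shaker, 60 mm in diameter (61 at the lid), 80 mm high, shallow domed lid with small holes; starts standing on the board. Origin: centre of its underside; z up.
- knife: Loose kitchen knife lying on its side, 260 mm long; x points to the tip. Black handle and steel bolster, 24 wide (y), 18 mm high, from x = -95 to +30 mm; steel blade from there to the tip at +165 mm, 8 mm above the table; cutting edge at y = +26 mm, spine at -10. Origin: underside of the handle, on its centre line, 30 mm behind the blade; the centre of mass is within 10 mm of it.
- salt_jar: Bystander: small glass jar with a cork lid, 46 mm in diameter, 70 mm high. Origin: centre of its underside.
- cutter: Bystander: round steel pastry cutter, an open ring 50 mm in diameter, 40 mm high. Origin: centre of its underside.
Not all that is in view belongs to the job. Leave any yellow look-alike of the strip_a alone. There is more than one size of the shaker; the one meant has the size given above.

How it is judged:
By the outcome, as a careful person would: the job done as asked, in the order asked, and still so for the second after the job is handed in, with the robot touching nothing.
It also fails if it takes over 138 s, if anything falls off the work surface, if the arm or the gripper's body presses on something with over 40 N, if the wrist force passes 120 N, or if a joint passes its speed limit or range.

## Robot

A 6-joint arm with a two-finger parallel gripper is mounted at the origin on the work surface. World frame = base frame: x ahead of the robot, y to its left, z up, the work surface at z = 0. Lengths are in m, angles in rad, forces in N, time in s.
With the tool pointing down it reaches from about 0.325 to 0.775 m from the base axis. Payload 5.5 kg.
Tool frame: the origin (TCP) lies on the centre line of the jaws, within the pads' length; the fingertips stand 11 mm ahead of it and the grasp point (between the pads) lies 8 mm behind it (tcp_to_tips is the distance from the TCP to the fingertips, in m); z points along the fingers, y is the direction in which the jaws open and shut (so a half turn about z gives the same grasp; the last joint's range is limited). The gripper opens to 88 mm and grips with 3 to 60 N. Pads are 20 mm wide; open, the fingers measure 115 mm over their backs; the gripper's body (75 mm by 178 mm) begins 61 mm behind the grasp point.
Start: joints at [-1.338, 0.091, 1.231, -0, 1.82, -0.057], TCP at [0.171, -0.575, 0.234] pointing down, gripper open.
Joint ranges: [-2.87, 2.87], [-0.86, 2.18], [0.17, 2.46], [-1.51, 4.65], [0.06, 2.69], [-2.65, 2.65]. Speed limits (rad/s): [2.57, 2.57, 3.01, 3.14, 3.14, 3.14].

## Interface

Orientations are given as a unit quaternion [x, y, z, w].
In Python, from rig import * gives the robot as it stands.
- The arm moves only by the tool play_rows, never from a script. Its argument "rows" is one flat list of numbers, 5 for each row, row after row: the closure, from -1 (fully open) to 1 (shut), so that 0 is half open, then the shift along the tool's x, y, z in cm, then the turn about the tool's z in rad. A call has 1 to 12 rows; each row is the pose to reach, as a shift and turn from the pose measured when the call began, along the tool's axes at that moment; what a row does not reach only later rows make up. A row lasts 1/12 s, in which the tool goes at most 41.7 mm and 7.16 degrees, less where a joint would pass 70% of its speed; a pose out of reach is approached as far as the arm can. A call with a gripper value outside its range is refused whole. The fingers move at their own pace and stop on an object; "force" is the grip in N (left out, the last holds). Time passes only in rows, so rows that repeat a pose let the fingers close. It gives the time, the measured TCP pose, the force and the opening at its end, in the units of the state.
- state(): the state, without advancing time (a new reading comes with each control period).
- snapshot(name): name is "scene" or "side" or "wrist"; returns a dict with "color" (420x560x3 uint8, red, green, blue), "camera_matrix" (3x3 intrinsics, pixels), "k1" (the pictures are not rectified: a ray, as slopes to the right and down, at radius r is drawn at 1 + k1 r^2 times it, then the intrinsics apply), "world_from_camera" (4x4, takes a point from camera to world coordinates). Camera axes: x right, y down, z forward; pixel columns grow to the right and rows downward; lengths in m; the calibration is good to about 2 mm. A picture is of the moment at which its call begins. There is no depth.
- sign_off(): hands the job in, once; it reports no verdict.
The state is a dict: "clock": time; "joints": joint angles; "qvel": joint speeds; "joint_efforts": joint torques, N m; "eef_pos": TCP position; "tcp_rot": TCP orientation; "contact_force": force on the tool from outside, world axes, zero at the start; "moment": the same for the moment, N m; "gripper_width": finger opening in m.
Only numpy, scipy, OpenCV 4.12 (cv2) and the standard library are available. Lean on these libraries where they do the work, as an engineer would, in place of code of your own. Each camera call takes 0.05 s, during which the arm holds its last target.

## Working session

There is one attempt and no reset: what is moved stays moved. The work goes in short steps, Python scripts to look and compute and a tool call to move; the robot and the scene stay as the last step left them, time stands still between calls to the robot, and variables do not carry over. Pictures are saved under pics/ and viewed, and the job is handed in when it is done.

Besides the shell and the picture viewer there is one more tool, called after "Call:" as name(argument=value, ...) on one line, values as JSON. play_rows: Moves the arm, as the interface text tells. Its arguments: {"type":"object","properties":{"rows":{"type":"array","items":{"type":"number"}},"force":{"type":"number"}},"required":["rows"]}

```bash
ls; mkdir -p pics; cat > h.py <<'E'
from rig import *
import numpy as np, cv2
def snap(name,fn):
    s=snapshot(name); cv2.imwrite('pics/'+fn+'.png',s['color'][:,:,::-1]); np.savez('pics/'+fn+'.npz',K=s['camera_matrix'],k1=s['k1'],T=s['world_from_camera'],c=s['color']); return s
def load(fn):
    d=np.load('pics/'+fn+'.npz'); return d
def p2w(fn,u,v,z):
    d=load(fn);K=d['K'];T=d['T'];k=float(d['k1'])
    a=np.array([(u-K[0,2])/K[0,0],(v-K[1,2])/K[1,1]]);x=a.copy()
    for _ in range(50): x=a/(1+k*(x@x))
    r=T[:3,:3]@np.array([x[0],x[1],1]);o=T[:3,3]
    return o+r*(z-o[2])/r[2]
def w2p(fn,P):
    d=load(fn);K=d['K'];T=d['T'];k=float(d['k1'])
    c=T[:3,:3].T@(np.array(P,float)-T[:3,3]);x=c[:2]/c[2];x=x*(1+k*(x@x))
    return np.array([K[0,0]*x[0]+K[0,2],K[1,1]*x[1]+K[1,2]])
def crop(fn,out,u0,v0,u1,v1,f):
    c=load(fn)['c'][v0:v1,u0:u1,::-1]; cv2.imwrite('pics/'+out+'.png',cv2.resize(c,None,fx=f,fy=f,interpolation=cv2.INTER_CUBIC))
E
python3 - <<'E'
from h import *
for n in ['scene','side','wrist']:
    s=snap(n,n+'0'); print(n,s['camera_matrix'].tolist(),s['k1'],np.round(s['world_from_camera'],3).tolist())
print(state())
E
```

```text
pics
scene [[416.9421984996919, 0.0, 272.67505818996256], [0.0, 416.9421984996919, 211.8510642226536], [0.0, 0.0, 1.0]] -0.02713124940995899 [[0.808, 0.408, -0.425, 0.985], [0.589, -0.582, 0.562, -0.693], [-0.018, -0.704, -0.71, 0.936], [0.0, 0.0, 0.0, 1.0]]
side [[383.9708133884926, 0.0, 283.6696997590996], [0.0, 383.9708133884926, 214.6477229913417], [0.0, 0.0, 1.0]] -0.08847901856825593 [[-0.876, -0.332, 0.349, 0.122], [-0.482, 0.589, -0.648, 0.598], [0.01, -0.736, -0.677, 0.668], [0.0, 0.0, 0.0, 1.0]]
wrist [[300.3214114803064, 0.0, 279.29701762364306], [0.0, 300.3214114803064, 209.47038433168092], [0.0, 0.0, 1.0]] -0.015795531755589436 [[0.286, -0.913, -0.29, 0.252], [-0.958, -0.274, -0.084, -0.551], [-0.003, 0.302, -0.953, 0.384], [0.0, 0.0, 0.0, 1.0]]
{'clock': 0.15, 'joints': array([-1.33771754e+00,  9.16949429e-02,  1.23161024e+00, -6.15730093e-05,
        1.81983282e+00, -5.67144055e-02]), 'qvel': array([-4.33231113e-04, -8.13989647e-05, -3.38575063e-03, -1.25985100e-04,
       -1.00948486e-03, -1.85837461e-04]), 'joint_efforts': array([ 1.98549824e-03, -4.47045636e+01, -4.06906843e+01,  6.99350657e-02,
        2.74398521e-02, -1.07147966e-04]), 'eef_pos': array([ 0.17137182, -0.5747747 ,  0.23276067]), 'tcp_rot': array([ 9.89521638e-01,  1.44382582e-01, -9.77744634e-05, -7.67043534e-04]), 'contact_force': array([-0.0705287 ,  0.05152748, -0.45669829]), 'moment': array([ 0.00184091, -0.0227421 ,  0.00812563]), 'gripper_width': 0.08757711799530742}
```

View pics/scene0.png

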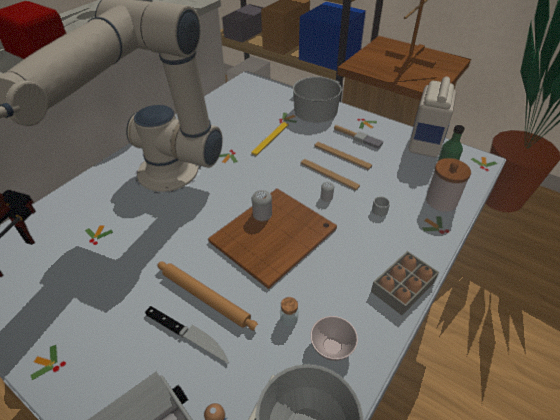

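View pics/side0.png

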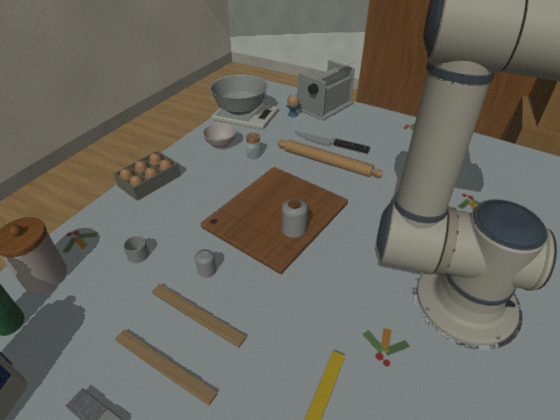

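View pics/wrist0.png

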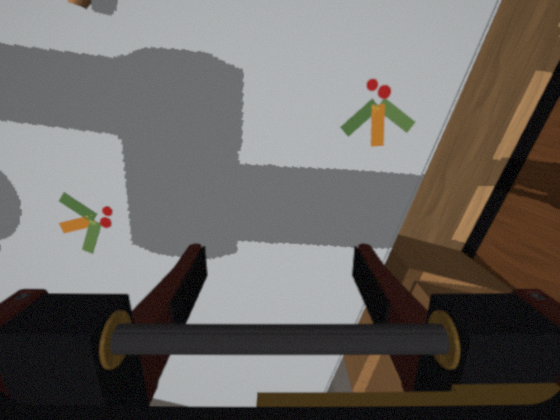

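```bash
python3 - <<'E'
from h import *
crop('scene0','c1',200,120,400,290,4)
crop('scene0','c2',140,250,300,370,5)
crop('side0','c3',190,120,390,270,4)
crop('side0','c4',100,240,260,410,3.5)
E
```

```text
(no output)
```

View pics/c1.png

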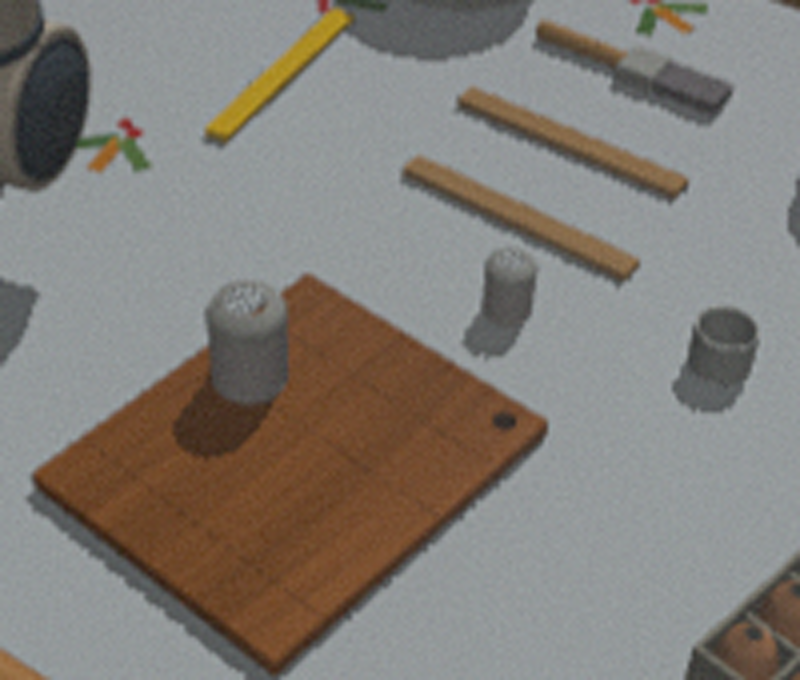

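View pics/c2.png

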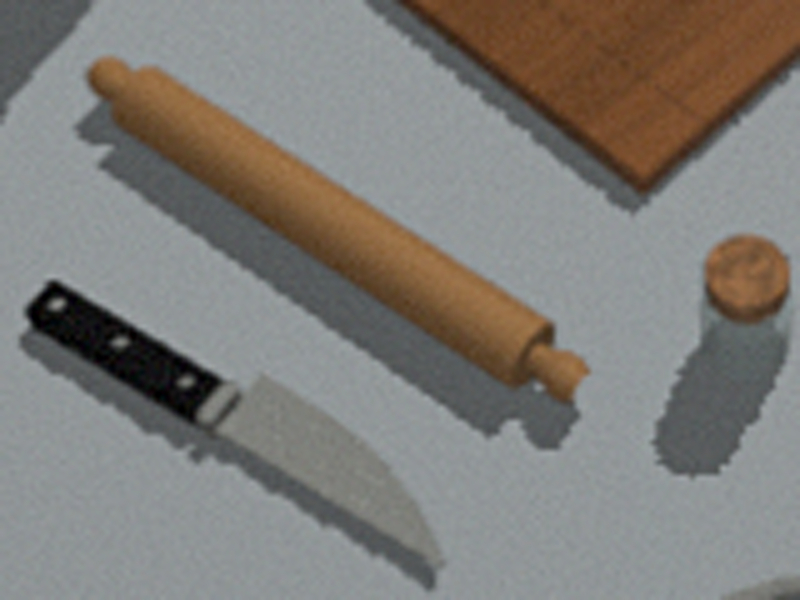

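View pics/c3.png

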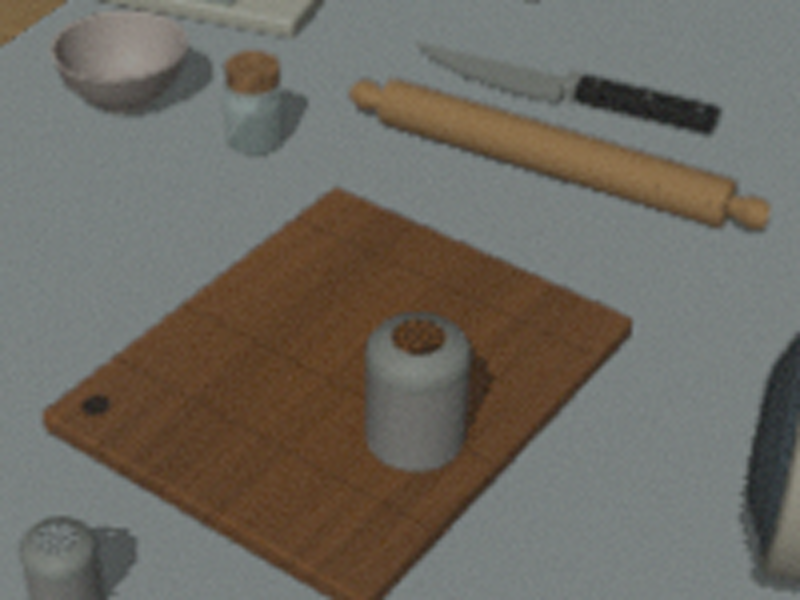

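View pics/c4.png

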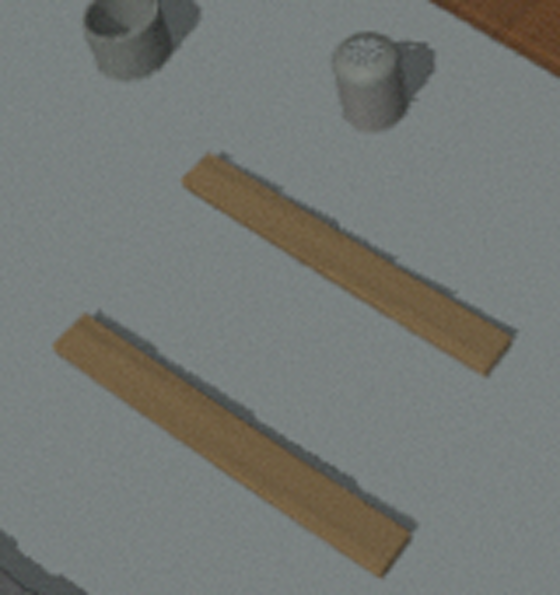

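```bash
python3 - <<'E'
from h import *
def sc(l,fn,f,u0,v0,k,z):
    r=[]
    for (a,b) in l:
        p=p2w(fn,u0+(a+.5)/k-.5,v0+(b+.5)/k-.5,z); r.append(p[:2])
    print(f,np.round(r,4).tolist()); return np.array(r)
A=sc([(36,475),(308,274),(546,424),(275,661)],'scene0','board sc',200,120,4,.018)
print([np.linalg.norm(A[i]-A[(i+1)%4]) for i in range(4)],A.mean(0))
sc([(338,188),(632,319),(45,411)],'side0','board side',190,120,4,.018)
sc([(249,402)],'scene0','shaker near base',200,120,4,.018)
sc([(417,470)],'side0','shaker near base',190,120,4,.018)
sc([(249,300)],'scene0','shaker topctr',200,120,4,.096)
sc([(417,336)],'side0','shaker topctr',190,120,4,.096)
sc([(413,157),(404,171),(638,262),(628,276)],'scene0','strip1',200,120,4,.01)
sc([(470,88),(459,100),(686,182),(676,194)],'scene0','strip2',200,120,4,.01)
sc([(208,154),(184,180),(512,336),(488,371)],'side0','s1',100,240,3.5,.01)
sc([(85,313),(55,346),(410,537),(384,573)],'side0','s2',100,240,3.5,.01)
sc([(107,77),(568,376)],'scene0','pin',140,250,5,.019)
sc([(367,96),(750,212)],'side0','pin',190,120,4,.019)
sc([(55,280),(28,308),(225,390),(197,420)],'scene0','knife handle top',140,250,5,.018)
sc([(441,567),(262,374),(215,430)],'scene0','tip,edge,heel',140,250,5,.008)
sc([(581,76),(576,102),(719,108),(711,132)],'side0','knife handle',190,120,4,.018)
sc([(420,45)],'side0','tip',190,120,4,.008)
E
```

```text
board sc [[0.3466, -0.163], [0.382, 0.1294], [0.6257, 0.0953], [0.5867, -0.1932]]
[np.float64(0.29453375797683307), np.float64(0.246128148625077), np.float64(0.2910918301962431), np.float64(0.2419758006816158)] [ 0.48526178 -0.03286981]
board side [[0.5808, -0.1925], [0.3395, -0.1603], [0.6208, 0.0987]]
shaker near base [[0.4299, -0.0143]]
shaker near base [[0.3988, 0.0312]]
shaker topctr [[0.4142, 0.0112]]
shaker topctr [[0.4148, 0.0053]]
strip1 [[0.3626, 0.317], [0.367, 0.2957], [0.593, 0.3058], [0.5944, 0.2856]]
strip2 [[0.3495, 0.4348], [0.351, 0.4129], [0.578, 0.4238], [0.5783, 0.4039]]
s1 [[0.5883, 0.2881], [0.5877, 0.3102], [0.3603, 0.2996], [0.3602, 0.3235]]
s2 [[0.5735, 0.4067], [0.5729, 0.4302], [0.3441, 0.4171], [0.3447, 0.4378]]
pin [[0.305, -0.3131], [0.6267, -0.3097]]
pin [[0.6221, -0.3101], [0.3091, -0.3127]]
knife handle top [[0.3789, -0.4193], [0.3801, -0.4386], [0.4942, -0.4132], [0.4945, -0.4328]]
tip,edge,heel [[0.6351, -0.4173], [0.4977, -0.393], [0.5002, -0.4287]]
knife handle [[0.4881, -0.4237], [0.4763, -0.3858], [0.375, -0.4348], [0.369, -0.399]]
tip [[0.6307, -0.4172]]
```

```bash
cat >> h.py <<'E'
from scipy.optimize import least_squares
def fit(obs,x0):
    # obs: list of (img, (u,v), local xyz) ; returns x,y,yaw
    def f(p):
        c,s=np.cos(p[2]),np.sin(p[2]); r=[]
        for fn,uv,P in obs:
            r+=list(w2p(fn,[p[0]+c*P[0]-s*P[1],p[1]+s*P[0]+c*P[1],P[2]])-uv)
        return r
    o=least_squares(f,x0,loss='soft_l1'); return o.x,np.round(np.reshape(f(o.x),(-1,2)),1)
def cp(u0,v0,k,l): return [np.array([u0+(a+.5)/k-.5,v0+(b+.5)/k-.5]) for a,b in l]
def go(x,y,z,psi=None):
    """shift in tool axes (cm) and turn for world target"""
    s=state();p=s['eef_pos'];q=s['tcp_rot']
    from scipy.spatial.transform import Rotation as R
    M=R.from_quat(q).as_matrix(); d=M.T@(np.array([x,y,z])-p)*100
    ps=np.arctan2(M[1,0],M[0,0]); 
    t=0 if psi is None else ps-psi
    t=(t+np.pi)%(2*np.pi)-np.pi
    print('t',round(s['clock'],2),'pos',np.round(p,4),'psi',round(ps,3),'w',round(s['gripper_width'],4),'F',np.round(s['contact_force'],1),'j',np.round(s['joints'],2)); print('shift cm',np.round(d,2),'turn',round(t,3), 'tilt',round(float(np.arccos(-M[2,2])),4))
E
python3 - <<'E'
from h import *
b=cp(200,120,4,[(36,475),(308,274),(546,424),(275,661)]); P=[(-.125,-.15,.018),(-.125,.15,.018),(.125,.15,.018),(.125,-.15,.018)]
bs=cp(190,120,4,[(338,188),(632,319),(45,411)]); Ps=[(.125,-.15,.018),(-.125,-.15,.018),(.125,.15,.018)]
o1=[('scene0',u,p) for u,p in zip(b,P)]; o2=[('side0',u,p) for u,p in zip(bs,Ps)]
for o in (o1,o2,o1+o2):
    x,r=fit(o,[.48,-.03,-.13]); print('board',np.round(x,4),r.tolist())
h,w=.115,.0125
for nm,a,c in (('s1',[(413,157),(404,171),(638,262),(628,276)],[(208,154),(184,180),(512,336),(488,371)]),('s2',[(470,88),(459,100),(686,182),(676,194)],[(85,313),(55,346),(410,537),(384,573)])):
    o1=[('scene0',u,p) for u,p in zip(cp(200,120,4,a),[(-h,w,.01),(-h,-w,.01),(h,w,.01),(h,-w,.01)])]
    o2=[('side0',u,p) for u,p in zip(cp(100,240,3.5,c),[(h,-w,.01),(h,w,.01),(-h,-w,.01),(-h,w,.01)])]
    for o in (o1,o2,o1+o2):
        x,r=fit(o,[.47,.3,0]); print(nm,np.round(x,4))
for fn,u,v,k,u0,v0,z in (('scene0',747,272,5,140,250,.07),('side0',253,66,4,190,120,.07),('scene0',724,325,4,200,120,.04),('scene0',511,262,4,200,120,.05)): print(np.round(p2w(fn,*cp(u0,v0,k,[(u,v)])[0],z),3))
go(.413,.006,.15,-.13)
E
```

```text
board [ 0.4848 -0.0324 -0.1283] [[-1.8, -0.3], [0.1, -0.7], [1.5, -0.7], [-0.0, 1.5]]
board [ 0.479  -0.0312 -0.1317] [[-0.1, -0.9], [1.9, -0.2], [-1.2, 0.3]]
board [ 0.4822 -0.0313 -0.1315] [[-2.2, -1.1], [-0.2, -1.2], [1.0, -1.1], [-0.8, 0.8], [-1.0, -1.2], [0.8, -0.6], [-2.2, -0.1]]
s1 [ 0.4792  0.301  -0.043 ]
s1 [ 0.4745  0.3053 -0.0537]
s1 [ 0.4753  0.3049 -0.0535]
s2 [ 0.4641  0.4189 -0.0441]
s2 [ 0.4588  0.4229 -0.039 ]
s2 [ 0.4599  0.4226 -0.039 ]
[ 0.683 -0.237  0.07 ]
[ 0.677 -0.233  0.07 ]
[0.694 0.246 0.04 ]
[0.527 0.205 0.05 ]
t 0.15 pos [ 0.1714 -0.5748  0.2328] psi 0.29 w 0.0876 F [-0.1  0.1 -0.5] j [-1.34  0.09  1.23 -0.    1.82 -0.06]
shift cm [ 39.75 -48.74   8.35] turn 0.42 tilt 0.0015
```

Call:
play_rows(rows=[-1, 2, -2.5, 0, 0.03, -1, 5, -6, 0, 0.07, -1, 8.2, -10, 0, 0.11, -1, 11.4, -14, 0, 0.15, -1, 14.6, -18, 0, 0.19, -1, 17.8, -22, 0, 0.23, -1, 21, -26, 0, 0.27, -1, 24.2, -30, 0, 0.31, -1, 27.4, -34, 0, 0.35, -1, 30.6, -38, 0, 0.39, -1, 33.8, -42, 0, 0.41, -1, 36.5, -45, 0, 0.42])

```text
clock: 1.15
eef_pos: [0.3577, -0.1192, 0.2334]
tcp_rot: [0.998, -0.066, 0.0, -0.001]
contact_force: [1.1, -0.0, -0.2]
gripper_width: 0.0877
```

```bash
python3 - <<'E'
from h import *
go(.413,.006,.234,-.13)
E
```

```text
t 1.15 pos [ 0.3577 -0.1192  0.2334] psi -0.132 w 0.0877 F [ 1.1 -0.  -0.2] j [-0.41 -0.52  1.76  0.    1.9   1.29]
shift cm [  3.84 -13.14  -0.05] turn -0.002 tilt 0.0012
```

Call:
play_rows(rows=[-1, 1.2, -4, 0, 0, -1, 2.4, -8, 0, 0, -1, 3.4, -11.5, 0, 0, -1, 3.8, -13.1, 0, 0, -1, 3.8, -13.1, 0, 0, -1, 3.8, -13.1, 0, 0])

```text
clock: 1.65
eef_pos: [0.4124, 0.0061, 0.2332]
tcp_rot: [0.998, -0.065, -0.0, -0.0]
contact_force: [-0.5, 0.0, -0.1]
gripper_width: 0.0875
```

```bash
python3 - <<'E'
from h import *
snap('wrist','w1')
go(.413,.006,.234,-.13)
for P in [(-.125,-.15),(-.125,.15),(.125,.15),(.125,-.15)]:
    c,s=np.cos(-.131),np.sin(-.131); print(w2p('w1',[.482+c*P[0]-s*P[1],-.0315+s*P[0]+c*P[1],.018]))
E
```

```text
t 1.7 pos [0.4123 0.0053 0.2333] psi -0.131 w 0.0876 F [-0.  -0.4  0.1] j [-0.07 -0.42  1.69  0.    1.87  1.63]
shift cm [ 0.06 -0.08 -0.07] turn -0.001 tilt 0.0007
[416.47463521 223.245495  ]
[185.99213034 222.687587  ]
[164.96825634   0.34395151]
[448.47565423   1.46559526]
```

View pics/w1.png

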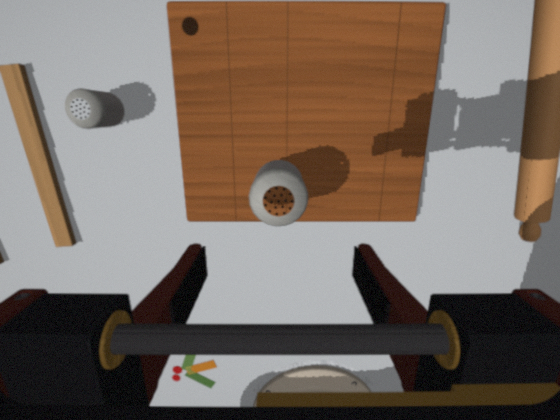

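```bash
python3 - <<'E'
from h import *
P=[(-.125,-.15,.018),(-.125,.15,.018),(.125,.15,.018),(.125,-.15,.018)]
o=[('w1',np.array(u),p) for u,p in zip([(416.5,221),(187,221),(168,2),(445,3)],P)]
print(fit(o,[.48,-.03,-.13]))
print('sh',p2w('w1',279,200,.097), 'base', )
# shaker circle at z=.018+.06
th=np.linspace(0,6.28,60)
for c in [(.413,.006)]:
    q=np.array([w2p('w1',[c[0]+.03*np.cos(t),c[1]+.03*np.sin(t),.085]) for t in th]);print(q.min(0),q.max(0))
E
python3 - <<'E'
import sys; sys.path.insert(0,'.')
import os; os.chdir('.')
from h import *
crop('w1','c5',160,130,400,250,3)
E
```

```text
(array([ 0.48096781, -0.03197255, -0.13058117]), array([[ 0.4,  2.9],
       [-0.4,  2.4],
       [-2.4, -0.5],
       [ 3.9, -0.6]]))
sh [0.41477561 0.00652782 0.097     ] base
[250.74023181 169.59221913] [308.77551463 225.57435098]
```

View pics/c5.png

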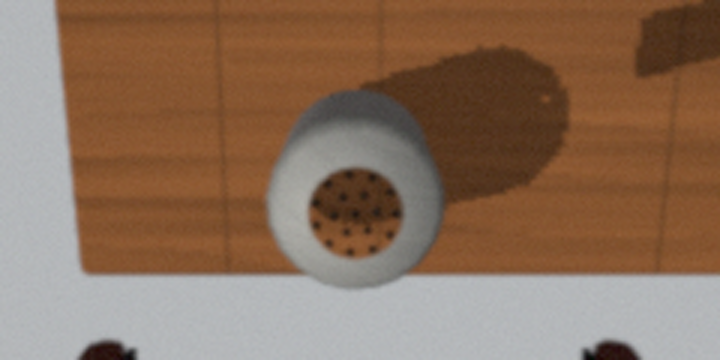

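Call:
play_rows(rows=[-1, 0.1, -0.1, 3, 0, -1, 0.1, -0.1, 7, 0, -1, 0.1, -0.1, 11, 0, -1, 0.1, -0.1, 14, 0, -1, 0.1, -0.1, 16, 0, -1, 0.1, -0.1, 17.5, 0, -1, 0.1, -0.1, 17.8, 0, -1, 0.1, -0.1, 17.8, 0, 0.6, 0.1, -0.1, 17.8, 0, 0.6, 0.1, -0.1, 17.8, 0, 0.6, 0.1, -0.1, 17.8, 0, 0.6, 0.1, -0.1, 17.8, 0], force=25)

```text
clock: 2.7
eef_pos: [0.414, 0.0061, 0.0565]
tcp_rot: [0.998, -0.066, 0.001, -0.0]
contact_force: [0.5, -0.4, 0.1]
gripper_width: 0.0647
```

```bash
python3 - <<'E'
from h import *
B=(.4815,-.032,-.131)
c,s=np.cos(B[2]),np.sin(B[2])
print('dest',B[0]+c*.175,B[1]+s*.175)
go(B[0]+c*.175,B[1]+s*.175,.14,-.131)
E
```

```text
dest 0.6550005586672519 -0.0548594869179396
t 2.7 pos [0.414  0.0061 0.0565] psi -0.131 w 0.0647 F [ 0.5 -0.4  0.1] j [-0.07 -0.4   1.99  0.    1.55  1.63]
shift cm [24.7   2.89 -8.31] turn -0.0 tilt 0.0017
```

Call:
play_rows(rows=[1, 0, 0, 0, 0, 1, 0, 0, 0, 0, 1, 0, 0, 0, 0, 1, 0, 0, 0, 0, 1, 0, 0, -1, 0, 1, 0, 0, -2, 0, 1, 0, 0, -3, 0, 1, 0, 0, -4, 0, 1, 0, 0, -4, 0])

```text
clock: 3.45
eef_pos: [0.4154, 0.006, 0.0998]
tcp_rot: [0.998, -0.066, 0.003, -0.0]
contact_force: [0.2, 0.3, -1.1]
gripper_width: 0.0605
```

```bash
python3 - <<'E'
from h import *
go(.655,-.0549,.097,-.131)
E
```

```text
t 3.45 pos [0.4154 0.006  0.0998] psi -0.131 w 0.0605 F [ 0.2  0.3 -1.1] j [-0.07 -0.42  1.92  0.    1.63  1.63]
shift cm [24.55  2.9   0.43] turn -0.0 tilt 0.0063
```

Call:
play_rows(rows=[1, 1, 0.1, 0, 0, 1, 3, 0.3, 0, 0, 1, 5.5, 0.6, 0, 0, 1, 8.5, 1, 0, 0, 1, 11.5, 1.4, 0, 0, 1, 14.5, 1.7, 0, 0, 1, 17.5, 2.1, 0, 0, 1, 20, 2.4, 0, 0, 1, 22, 2.7, 0, 0, 1, 23.5, 2.8, 0, 0, 1, 24.3, 2.9, 0, 0, 1, 24.5, 2.9, 0, 0])

```text
clock: 4.45
eef_pos: [0.6551, -0.0552, 0.1006]
tcp_rot: [0.998, -0.066, 0.003, -0.0]
contact_force: [0.6, -0.2, -1.7]
gripper_width: 0.0603
```

Call:
play_rows(rows=[1, 0, 0, 0.5, 0, 1, 0, 0, 1.3, 0, 1, 0, 0, 2.2, 0, 1, 0, 0, 3, 0, 1, 0, 0, 3, 0])

```text
clock: 4.87
eef_pos: [0.6534, -0.0548, 0.0673]
tcp_rot: [0.998, -0.066, 0.0, -0.0]
contact_force: [-0.5, 1.4, -2.7]
gripper_width: 0.0603
```

```bash
python3 - <<'E'
from h import *
snap('scene','s2')
crop('s2','c6',200,150,400,300,4)
go(.655,-.0549,.0395,-.131)
E
```

```text
t 4.92 pos [ 0.6539 -0.0549  0.0685] psi -0.131 w 0.0602 F [ 0.2  0.  -0.9] j [-0.14  0.27  1.33  0.    1.55  1.57]
shift cm [ 0.11 -0.01  2.9 ] turn -0.0 tilt 0.0021
```

View pics/c6.png

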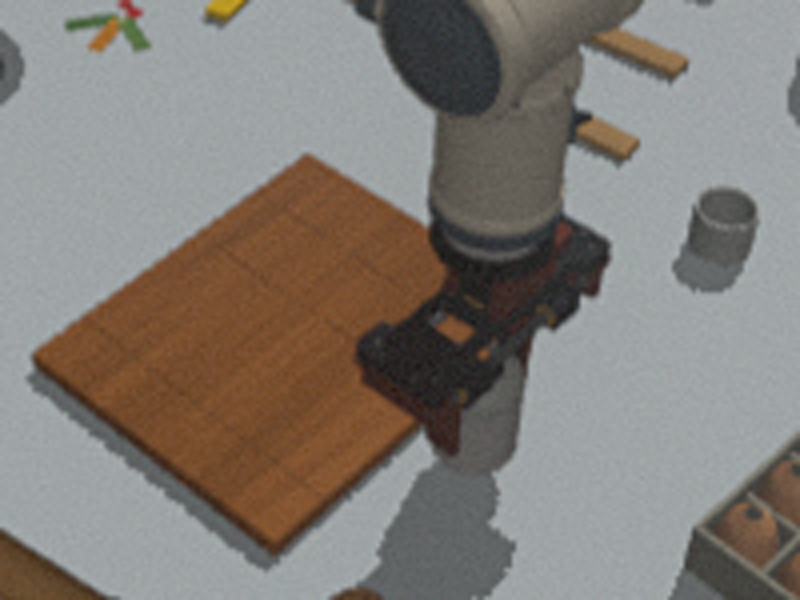

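Call:
play_rows(rows=[1, 0.1, 0, 0.8, 0, 1, 0.1, 0, 1.6, 0, 1, 0.1, 0, 2.2, 0, 1, 0.1, 0, 2.6, 0, 1, 0.1, 0, 2.9, 0, 1, 0.1, 0, 2.9, 0, 1, 0.1, 0, 2.9, 0])

```text
clock: 5.5
eef_pos: [0.6551, -0.055, 0.0396]
tcp_rot: [0.998, -0.066, 0.001, -0.0]
contact_force: [0.7, 0.1, -2.7]
gripper_width: 0.0602
```

```bash
python3 - <<'E'
from h import *
go(.655,-.0549,.0395,-.131)
E
```

```text
t 5.5 pos [ 0.6551 -0.055   0.0396] psi -0.131 w 0.0602 F [ 0.7  0.1 -2.7] j [-0.14  0.29  1.36  0.    1.5   1.57]
shift cm [-0.01 -0.01  0.01] turn -0.0 tilt 0.0025
```

Release and rise.

Call:
play_rows(rows=[0.1, 0, 0, 0.1, 0, -0.1, 0, 0, 0.1, 0, -0.4, 0, 0, 0.1, 0, -1, 0, 0, 0.1, 0, -1, 0, 0, 0.1, 0, -1, 0, 0, 0, 0, -1, 0, 0, -3, 0, -1, 0, 0, -6, 0, -1, 0, 0, -9, 0, -1, 0, 0, -12, 0, -1, 0, 0, -15, 0, -1, 0, 0, -15, 0])

```text
clock: 6.5
eef_pos: [0.6569, -0.0554, 0.1988]
tcp_rot: [0.998, -0.066, 0.007, 0.0]
contact_force: [-0.8, -0.4, 1.4]
gripper_width: 0.0876
```

```bash
python3 - <<'E'
from h import *
snap('wrist','w2')
go(.477,.303,.2,-.05)
E
```

```text
t 6.55 pos [ 0.6564 -0.0553  0.1954] psi -0.131 w 0.0883 F [-0.6 -0.3  0.2] j [-0.14  0.24  1.14  0.    1.76  1.57]
shift cm [-22.48 -33.17  -0.69] turn -0.081 tilt 0.0115
```

View pics/w2.png

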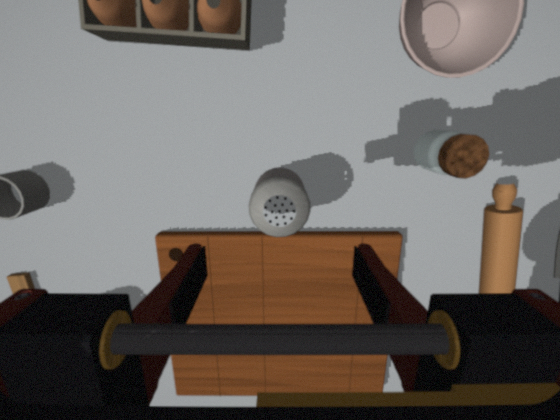

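Call:
play_rows(rows=[-1, -1, -1.5, 0, -0.01, -1, -3, -4.5, 0, -0.02, -1, -5, -7.5, 0, -0.03, -1, -7.2, -10.7, 0, -0.04, -1, -9.5, -14, 0, -0.05, -1, -11.8, -17.4, 0, -0.06, -1, -14.1, -20.8, 0, -0.07, -1, -16.4, -24.2, 0, -0.08, -1, -18.7, -27.6, 0, -0.08, -1, -20.9, -30.8, 0, -0.08, -1, -22.5, -33.2, 0, -0.08, -1, -22.5, -33.2, 0, -0.08])

```text
clock: 7.55
eef_pos: [0.4738, 0.3075, 0.1917]
tcp_rot: [1.0, -0.023, 0.004, -0.0]
contact_force: [-0.6, 0.4, 0.2]
gripper_width: 0.0879
```

```bash
python3 - <<'E'
from h import *
snap('wrist','w3')
go(.477,.303,.2,-.05)
E
```

```text
t 7.6 pos [0.4752 0.3053 0.1917] psi -0.047 w 0.0879 F [ 0.1 -0.  -0.1] j [ 0.51 -0.02  1.41 -0.01  1.74  2.13]
shift cm [ 0.2   0.22 -0.82] turn 0.003 tilt 0.0098
```

View pics/w3.png

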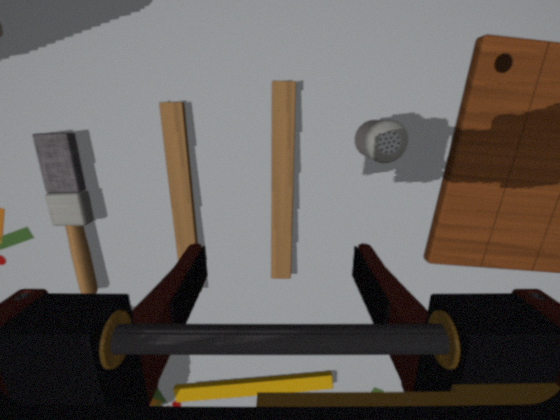

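```bash
python3 - <<'E'
from h import *
h,w=.115,.0125
o=[('w3',np.array(u),p) for u,p in zip([(272,81),(295,81),(271,278),(290.5,278)],[(h,w,.01),(h,-w,.01),(-h,w,.01),(-h,-w,.01)])]
x,r=fit(o,[.477,.3,-.05]);print(x,r.tolist())
o=[('w3',np.array(u),p) for u,p in zip([(162,102),(185,101)],[(h,w,.01),(h,-w,.01)])]
print(fit(o,[.46,.42,-.04]))
go(x[0],x[1],.014,x[2])
E
```

```text
[ 0.47736804  0.3047778  -0.05605078] [[-0.6, -0.7], [0.6, -0.4], [-0.2, 0.9], [0.2, 1.1]]
(array([ 0.46215962,  0.41538116, -0.00644236]), array([[-0.3,  0. ],
       [ 0.3, -0. ]]))
t 7.6 pos [0.4752 0.3053 0.1917] psi -0.047 w 0.0879 F [ 0.1 -0.  -0.1] j [ 0.51 -0.02  1.41 -0.01  1.74  2.13]
shift cm [ 0.05  0.02 17.78] turn 0.009 tilt 0.0098
```

Call:
play_rows(rows=[-0.2, 0.1, 0, 2, 0.01, -0.2, 0.1, 0, 5, 0.01, -0.2, 0.1, 0, 8.5, 0.01, -0.2, 0.1, 0, 11.5, 0.01, -0.2, 0.1, 0, 13.5, 0.01, -0.2, 0.1, 0, 14.5, 0.01, -0.2, 0.1, 0, 14.5, 0.01, -0.2, 0.1, 0, 14.5, 0.01, -0.2, 0.1, 0, 14.5, 0.01])

```text
clock: 8.35
eef_pos: [0.4788, 0.3051, 0.0487]
tcp_rot: [1.0, -0.029, 0.006, -0.0]
contact_force: [0.7, 1.1, 1.2]
gripper_width: 0.0528
```

```bash
python3 - <<'E'
from h import *
go(.4774,.3048,.014,-.056)
E
```

```text
t 8.35 pos [0.4788 0.3051 0.0487] psi -0.058 w 0.0528 F [0.7 1.1 1.2] j [ 0.51  0.04  1.61 -0.01  1.48  2.14]
shift cm [-0.18  0.04  3.47] turn -0.002 tilt 0.0123
```

Call:
play_rows(rows=[-0.2, -0.1, 0, 1, 0, -0.2, -0.2, 0, 2, 0, -0.2, -0.2, 0, 3, 0, -0.2, -0.2, 0, 3.4, 0, -0.2, -0.2, 0, 3.4, 0, 1, -0.2, 0, 3.4, 0, 1, -0.2, 0, 3.4, 0, 1, -0.2, 0, 3.4, 0, 1, -0.2, 0, 3.4, 0, 1, -0.2, 0, 3.4, 0, 1, -0.2, 0, 3.4, 0], force=30)

```text
clock: 9.27
eef_pos: [0.4775, 0.3054, 0.0152]
tcp_rot: [1.0, -0.029, 0.007, -0.0]
contact_force: [1.3, -0.4, 0.9]
gripper_width: 0.0246
```

```bash
python3 - <<'E'
from h import *
go(.4774,.3048,.014,-.056)
E
```

```text
t 9.27 pos [0.4775 0.3054 0.0152] psi -0.058 w 0.0246 F [ 1.3 -0.4  0.9] j [ 0.51  0.06  1.65 -0.01  1.42  2.14]
shift cm [-0.01  0.06  0.12] turn -0.002 tilt 0.0131
```

Call:
play_rows(rows=[1, 0, 0, 0, 0, 1, 0, 0, -0.5, 0, 1, 0, 0, -2, 0, 1, 0, 0, -4, 0, 1, 0, 0, -6, 0, 1, 0, 0, -8, 0, 1, 0, 0, -10, 0, 1, 0, 0, -10, 0, 1, 0, 0, -10, 0])

```text
clock: 10.02
eef_pos: [0.4768, 0.3057, 0.1164]
tcp_rot: [1.0, -0.029, 0.008, -0.001]
contact_force: [-0.8, -0.1, -1.1]
gripper_width: 0.0248
```

```bash
cat >> h.py <<'E'
B=(.4815,-.032,-.131)
def bw(x,y):
    c,s=np.cos(B[2]),np.sin(B[2]); return B[0]+c*x-s*y, B[1]+s*x+c*y
E
python3 - <<'E'
from h import *
x,y=bw(0,.1275);print(x,y)
go(x,y,.115,-.131)
E
```

```text
0.4981547690402131 0.09440754988614072
t 10.02 pos [0.4768 0.3057 0.1164] psi -0.058 w 0.0248 F [-0.8 -0.1 -1.1] j [ 0.51 -0.    1.54 -0.01  1.6   2.14]
shift cm [ 3.34 20.97  0.14] turn 0.073 tilt 0.0157
```

Call:
play_rows(rows=[1, 0.2, 1, 0, 0.01, 1, 0.5, 3, 0, 0.02, 1, 0.9, 5.5, 0, 0.03, 1, 1.3, 8.5, 0, 0.04, 1, 1.8, 11.5, 0, 0.05, 1, 2.3, 14.5, 0, 0.06, 1, 2.7, 17, 0, 0.07, 1, 3, 19, 0, 0.073, 1, 3.2, 20.3, 0, 0.073, 1, 3.3, 21, 0, 0.073, 1, 3.3, 21, 0, 0.073, 1, 3.3, 21, 0, 0.073])

```text
clock: 11.02
eef_pos: [0.4972, 0.094, 0.1153]
tcp_rot: [0.998, -0.066, 0.007, -0.001]
contact_force: [1.1, 0.3, -0.3]
gripper_width: 0.0244
```

```bash
python3 - <<'E'
from h import *
x,y=bw(0,.1275)
go(x,y,.034,-.131)
snap('wrist','w4')
E
```

```text
t 11.02 pos [0.4972 0.094  0.1153] psi -0.132 w 0.0244 F [ 1.1  0.3 -0.3] j [ 0.12 -0.17  1.69  0.    1.6   1.82]
shift cm [-0.02 -0.02  8.13] turn -0.001 tilt 0.014
```

View pics/w4.png

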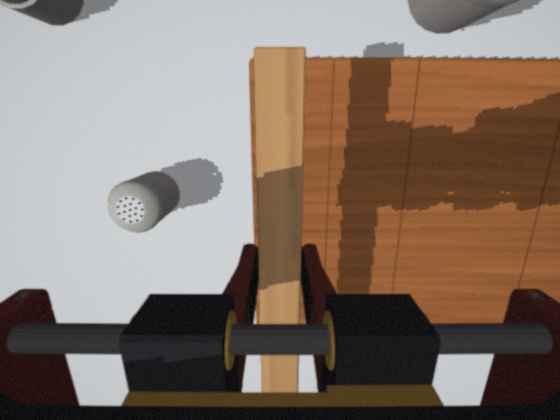

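Call:
play_rows(rows=[1, 0, 0, 1, 0, 1, 0, 0, 2.5, 0, 1, 0, 0, 4.2, 0, 1, 0, 0, 5.8, 0, 1, 0, 0, 7, 0, 1, 0, 0, 7.6, 0, 1, 0, 0, 7.6, 0, 1, 0, 0, 7.6, 0, 1, 0, 0, 7.6, 0])

```text
clock: 11.82
eef_pos: [0.499, 0.0949, 0.0406]
tcp_rot: [0.998, -0.065, 0.008, -0.002]
contact_force: [-0.1, 1.0, -0.3]
gripper_width: 0.0242
```

```bash
python3 - <<'E'
from h import *
x,y=bw(0,.1275)
go(x,y,.034,-.131)
snap('wrist','w5')
snap('scene','s5'); crop('s5','c7',200,150,400,300,4)
E
```

```text
t 11.82 pos [0.499  0.0949 0.0406] psi -0.13 w 0.0242 F [-0.1  1.  -0.3] j [ 0.12 -0.12  1.79  0.    1.46  1.82]
shift cm [-0.09  0.06  0.66] turn 0.001 tilt 0.0161
```

View pics/w5.png

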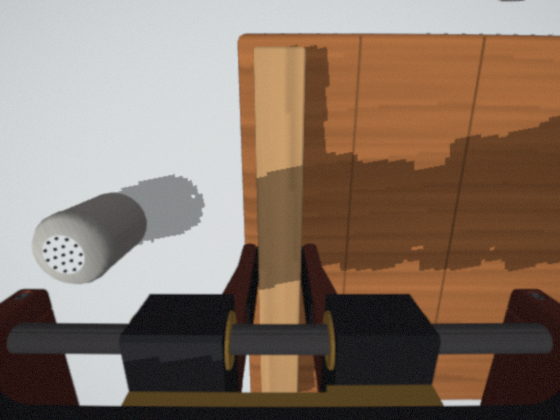

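View pics/c7.png

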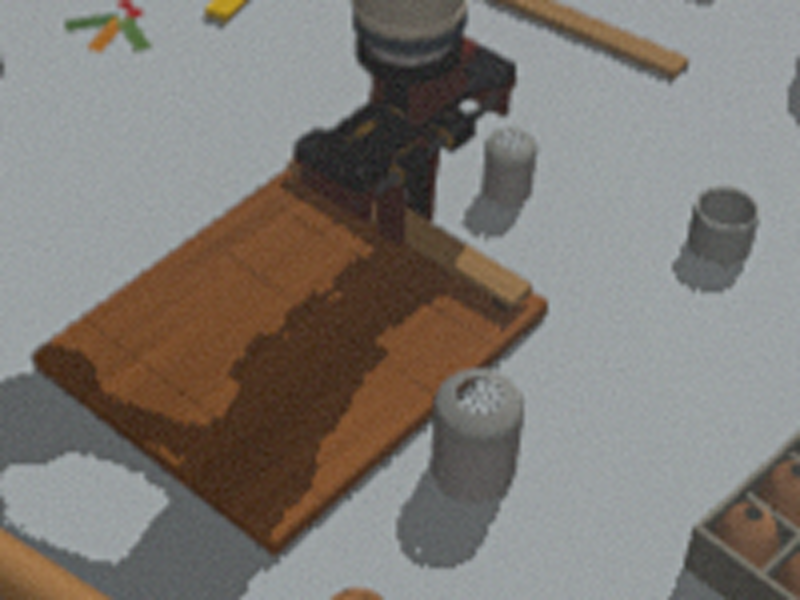

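```bash
python3 - <<'E'
from h import *
def wb(p):
    c,s=np.cos(B[2]),np.sin(B[2]); d=np.array(p[:2])-B[:2]; return np.round([c*d[0]+s*d[1],-s*d[0]+c*d[1]],4)
for u,v,z in ((239,37,.018),(254,48,.0375),(304,48,.0375),(247,230,.018),(256,230,.0355),(301,230,.0355)): print(wb(p2w('w5',u,v,z)))
E
```

```text
[0.1235 0.1496]
[0.1142 0.1403]
[0.1142 0.1169]
[0.0161 0.1485]
[0.0228 0.1414]
[0.0228 0.1162]
```

Call:
play_rows(rows=[1, -0.1, 0.1, 0.3, 0, 1, -0.1, 0.1, 0.6, 0, 1, -0.1, 0.1, 0.7, 0, 1, -0.1, 0.1, 0.7, 0, 0.3, -0.1, 0.1, 0.7, 0, 0.1, -0.1, 0.1, 0.7, 0, -0.1, -0.1, 0.1, 0.7, 0, -0.1, -0.1, 0.1, 0.7, 0, -0.1, -0.1, 0.1, 0.6, 0, -0.1, -0.1, 0.1, -2, 0, -0.1, -0.1, 0.1, -5, 0, -0.1, -0.1, 0.1, -8, 0])

```text
clock: 12.92
eef_pos: [0.496, 0.0937, 0.1212]
tcp_rot: [0.998, -0.065, 0.007, -0.002]
contact_force: [0.5, -0.6, 0.7]
gripper_width: 0.0482
```

```bash
python3 - <<'E'
from h import *
go(.460,.417,.16,-.045)
snap('wrist','w6')
E
```

```text
t 12.92 pos [0.496  0.0937 0.1212] psi -0.131 w 0.0482 F [ 0.5 -0.6  0.7] j [ 0.12 -0.17  1.69  0.    1.61  1.82]
shift cm [ -7.72 -31.6   -3.87] turn -0.086 tilt 0.0146
```

View pics/w6.png

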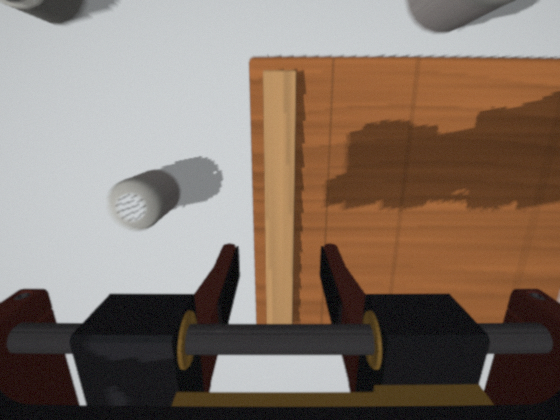

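Call:
play_rows(rows=[-0.2, -0.3, -1, -1, -0.01, -0.2, -1, -3.5, -2.5, -0.02, -0.2, -1.7, -6.5, -3.9, -0.03, -0.2, -2.5, -9.8, -3.9, -0.04, -0.2, -3.3, -13.2, -3.9, -0.05, -0.2, -4.1, -16.6, -3.9, -0.06, -0.2, -4.9, -20, -3.9, -0.07, -0.2, -5.7, -23.4, -3.9, -0.08, -0.2, -6.5, -26.8, -3.9, -0.086, -0.2, -7.2, -29.5, -3.9, -0.086, -0.2, -7.7, -31.6, -3.9, -0.086, -0.2, -7.7, -31.6, -3.9, -0.086])

```text
clock: 13.97
eef_pos: [0.4613, 0.4209, 0.1674]
tcp_rot: [1.0, -0.02, 0.012, -0.002]
contact_force: [1.0, 0.8, 0.2]
gripper_width: 0.0527
```

Call:
play_rows(rows=[-0.2, 0, 0, 0, 0, -0.2, 0, 0, 0, 0])

```text
clock: 14.13
eef_pos: [0.4612, 0.4208, 0.1671]
tcp_rot: [1.0, -0.02, 0.012, -0.002]
contact_force: [0.2, 0.6, 0.7]
gripper_width: 0.0524
```

```bash
python3 - <<'E'
from h import *
snap('wrist','w7')
go(.460,.417,.014,-.045)
E
```

```text
t 14.18 pos [0.4615 0.4203 0.1673] psi -0.041 w 0.0529 F [-0.1 -1.3  0.2] j [ 0.69  0.13  1.3  -0.01  1.68  2.3 ]
shift cm [-0.5   0.41 15.32] turn 0.004 tilt 0.0245
```

View pics/w7.png

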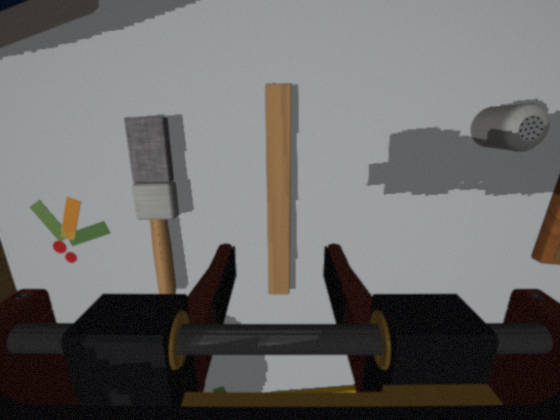

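```bash
python3 - <<'E'
from h import *
h,w=.115,.0125
o=[('w7',np.array(u),p) for u,p in zip([(266,84),(291,84),(268.5,293.5),(289.5,293.5)],[(h,w,.01),(h,-w,.01),(-h,w,.01),(-h,-w,.01)])]
x,r=fit(o,[.46,.42,-.05]);print(x,r.tolist())
go(x[0],x[1],.0150,x[2])
E
```

```text
[ 0.4620868   0.42244933 -0.03765613] [[-0.5, -0.5], [0.5, -0.5], [-0.2, 0.9], [0.1, 1.0]]
t 14.18 pos [0.4615 0.4203 0.1673] psi -0.041 w 0.0529 F [-0.1 -1.3  0.2] j [ 0.69  0.13  1.3  -0.01  1.68  2.3 ]
shift cm [-0.31 -0.15 15.22] turn -0.003 tilt 0.0245
```

Call:
play_rows(rows=[-0.2, 0, 0, 2, 0, -0.2, -0.1, 0, 5, 0, -0.2, -0.1, 0, 8, 0, -0.2, -0.2, -0.1, 11, 0, -0.2, -0.3, -0.1, 13.2, 0, -0.2, -0.3, -0.1, 14.5, 0, -0.2, -0.3, -0.1, 14.9, 0, -0.2, -0.3, -0.1, 14.9, 0, -0.2, -0.3, -0.1, 14.9, 0])

```text
clock: 14.93
eef_pos: [0.4631, 0.4222, 0.02]
tcp_rot: [1.0, -0.021, 0.013, -0.003]
contact_force: [0.2, -0.2, -0.1]
gripper_width: 0.0527
```

```bash
python3 - <<'E'
from h import *
go(.462,.4224,.015,-.038)
E
```

```text
t 14.93 pos [0.4631 0.4222 0.02  ] psi -0.042 w 0.0527 F [ 0.2 -0.2 -0.1] j [ 0.69  0.2   1.49 -0.01  1.43  2.31]
shift cm [-0.12 -0.02  0.5 ] turn -0.004 tilt 0.0267
```

Call:
play_rows(rows=[-0.2, -0.1, 0, 0.3, 0, -0.2, -0.1, 0, 0.5, 0, -0.2, -0.1, 0, 0.5, 0, 1, -0.1, 0, 0.5, 0, 1, -0.1, 0, 0.5, 0, 1, -0.1, 0, 0.5, 0, 1, -0.1, 0, 0.5, 0, 1, -0.1, 0, 0.5, 0, 1, -0.1, 0, 0.5, 0, 1, -0.1, 0, -1, 0, 1, -0.1, 0, -3, 0, 1, -0.1, 0, -5.5, 0])

```text
clock: 15.93
eef_pos: [0.4596, 0.4211, 0.0734]
tcp_rot: [1.0, -0.021, 0.011, -0.002]
contact_force: [1.2, 0.0, 0.4]
gripper_width: 0.0246
```

Call:
play_rows(rows=[1, 0, 0, -2, 0, 1, 0, 0, -4, 0, 1, 0, 0, -6, 0, 1, 0, 0, -7, 0, 1, 0, 0, -7, 0])

```text
clock: 16.35
eef_pos: [0.459, 0.4217, 0.1467]
tcp_rot: [1.0, -0.021, 0.013, -0.003]
contact_force: [-0.0, 0.1, -0.2]
gripper_width: 0.0249
```

```bash
python3 - <<'E'
from h import *
x,y=bw(0,-.1275);print(x,y)
go(x,y,.14,-.131)
E
```

```text
0.46484523095978686 -0.15840754988614072
t 16.35 pos [0.459  0.4217 0.1467] psi -0.042 w 0.0249 F [-0.   0.1 -0.2] j [ 0.7   0.13  1.34 -0.01  1.64  2.31]
shift cm [ 2.98 57.94  0.33] turn 0.089 tilt 0.0275
```

Call:
play_rows(rows=[1, 0, 1, 0, 0.01, 1, 0.1, 3, 0, 0.02, 1, 0.2, 6, 0, 0.03, 1, 0.4, 9.5, 0, 0.04, 1, 0.6, 13, 0, 0.05, 1, 0.8, 16.5, 0, 0.06, 1, 1, 20, 0, 0.07, 1, 1.2, 23.5, 0, 0.08, 1, 1.4, 27, 0, 0.09, 1, 1.5, 30, 0, 0.09, 1, 1.6, 32, 0, 0.09, 1, 1.7, 33, 0, 0.09])

```text
clock: 17.35
eef_pos: [0.4613, 0.0884, 0.1429]
tcp_rot: [0.998, -0.067, 0.012, -0.003]
contact_force: [-0.2, 0.3, 0.3]
gripper_width: 0.0243
```

```bash
python3 - <<'E'
from h import *
x,y=bw(0,-.1275)
go(x,y,.10,-.131)
E
```

```text
t 17.35 pos [0.4613 0.0884 0.1429] psi -0.135 w 0.0243 F [-0.2  0.3  0.3] j [ 0.12 -0.29  1.75  0.    1.66  1.82]
shift cm [ 3.57 24.44  4.18] turn -0.004 tilt 0.0249
```

Call:
play_rows(rows=[1, 0.1, 1, 0, 0, 1, 0.4, 3, 0, 0, 1, 0.8, 6, 0, 0, 1, 1.3, 9, 0, 0, 1, 1.8, 12, 0, 0, 1, 2.3, 15, 0.5, 0, 1, 2.7, 18, 1.2, 0, 1, 3.1, 21, 2.2, 0, 1, 3.4, 23, 3.2, 0, 1, 3.6, 24.2, 4, -0.004, 1, 3.6, 24.4, 4.2, -0.004, 1, 3.6, 24.4, 4.2, -0.004])

```text
clock: 18.35
eef_pos: [0.4643, -0.1578, 0.0979]
tcp_rot: [0.998, -0.066, 0.01, -0.004]
contact_force: [-0.1, 0.6, -0.3]
gripper_width: 0.0245
```

```bash
python3 - <<'E'
from h import *
x,y=bw(0,-.1275)
go(x,y,.040,-.131)
E
```

```text
t 18.35 pos [ 0.4643 -0.1578  0.0979] psi -0.132 w 0.0245 F [-0.1  0.6 -0.3] j [-0.41 -0.21  1.76  0.01  1.57  1.3 ]
shift cm [-0.05  0.11  5.79] turn -0.001 tilt 0.0222
```

Call:
play_rows(rows=[1, 0, 0, 1, 0, 1, 0, 0, 2.5, 0, 1, 0, 0.1, 4, 0, 1, 0, 0.1, 5.2, 0, 1, 0, 0.1, 5.7, 0, 1, 0, 0.1, 5.7, 0, 1, 0, 0.1, 5.7, 0, 1, 0, 0.1, 5.7, 0])

```text
clock: 19.02
eef_pos: [0.4659, -0.1584, 0.0418]
tcp_rot: [0.998, -0.066, 0.011, -0.004]
contact_force: [0.2, 0.1, 0.1]
gripper_width: 0.0245
```

```bash
cat >> h.py <<'E'
def wb(p):
    c,s=np.cos(B[2]),np.sin(B[2]); d=np.array(p[:2])-B[:2]; return np.round([c*d[0]+s*d[1],-s*d[0]+c*d[1]],4)
E
python3 - <<'E'
from h import *
x,y=bw(0,-.1275)
go(x,y,.034,-.131)
snap('wrist','w8')
E
```

```text
t 19.02 pos [ 0.4659 -0.1584  0.0418] psi -0.132 w 0.0245 F [0.2 0.1 0.1] j [-0.41 -0.17  1.83  0.01  1.47  1.29]
shift cm [-0.12  0.02  0.78] turn -0.001 tilt 0.0234
```

View pics/w8.png

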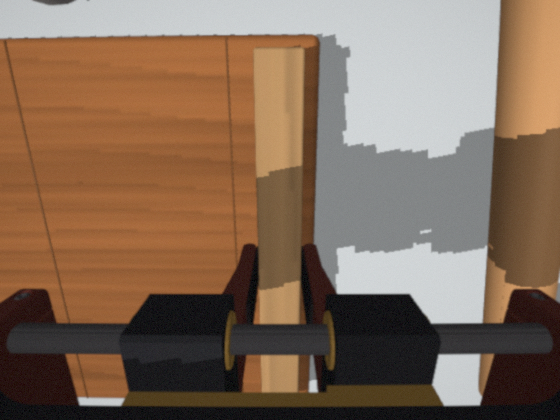

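```bash
python3 - <<'E'
from h import *
for u,v,z in ((318,37,.018),(254,48,.037),(304,48,.037),(314,200,.018),(256,200,.036),(301,200,.036)): print(wb(p2w('w8',u,v,z)))
E
```

```text
[ 0.1243 -0.1473]
[ 0.1151 -0.1151]
[ 0.115  -0.1388]
[ 0.0356 -0.148 ]
[ 0.0402 -0.1144]
[ 0.0403 -0.1389]
```

Call:
play_rows(rows=[1, -0.1, -0.1, 0.4, 0, 1, -0.1, -0.1, 0.7, 0, 1, -0.1, -0.1, 0.8, 0, 1, -0.1, -0.1, 0.8, 0, 0.3, -0.1, -0.1, 0.8, 0, 0.1, -0.1, -0.1, 0.8, 0, -0.1, -0.1, -0.1, 0.8, 0, -0.1, -0.1, -0.1, 0.8, 0, -0.1, -0.1, -0.1, 0.7, 0, -0.1, -0.1, -0.1, -2, 0, -0.1, -0.1, -0.1, -5, 0, -0.1, -0.1, -0.1, -8, 0])

```text
clock: 20.07
eef_pos: [0.4627, -0.1576, 0.1224]
tcp_rot: [0.998, -0.066, 0.01, -0.004]
contact_force: [1.2, -0.2, 0.5]
gripper_width: 0.0485
```

Call:
play_rows(rows=[-0.1, -1, -2, -3, 0, -0.1, -2, -4, -6, 0, -0.1, -3, -7, -9, 0, -0.1, -5, -10, -11, 0, -0.1, -6, -12, -11, 0, -0.1, -6, -12, -11, 0, -0.1, -6, -12, -11, 0])

```text
clock: 20.65
eef_pos: [0.4167, -0.0309, 0.2329]
tcp_rot: [0.998, -0.065, 0.011, -0.004]
contact_force: [0.2, -0.6, -0.2]
gripper_width: 0.0486
```

```bash
python3 - <<'E'
from h import *
go(.465,-.311,.16,0)
snap('wrist','w9')
E
```

```text
t 20.65 pos [ 0.4167 -0.0309  0.2329] psi -0.13 w 0.0486 F [ 0.2 -0.6 -0.2] j [-0.16 -0.42  1.69  0.01  1.85  1.54]
shift cm [ 8.25 27.22  7.24] turn -0.13 tilt 0.0239
```

View pics/w9.png

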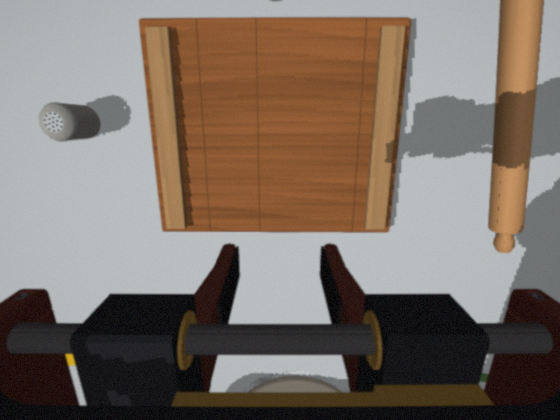

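```bash
python3 - <<'E'
from h import *
crop('w9','c8',130,10,420,240,2.7)
E
```

```text
(no output)
```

View pics/c8.png

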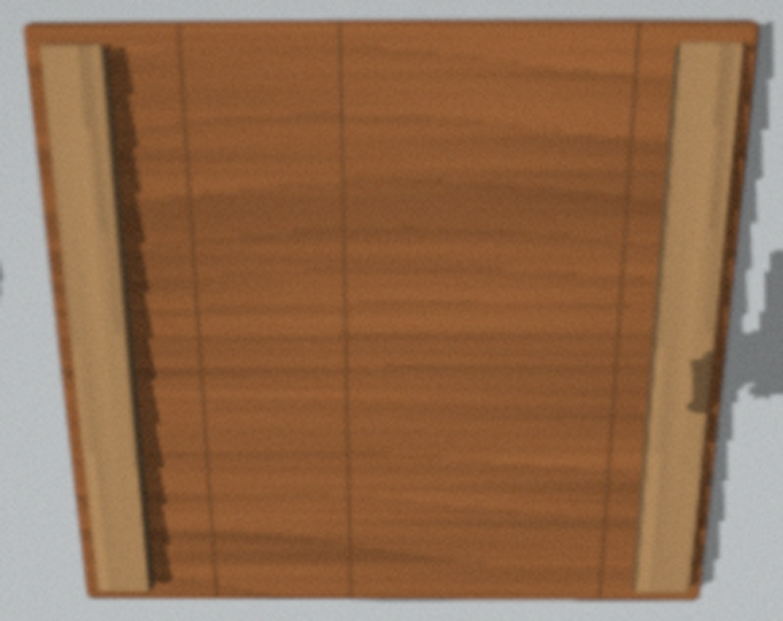

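```bash
python3 - <<'E'
from h import *
def m(l,z): return [p2w('w9',*u,z) for u in cp(130,10,2.7,l)]
P=[(.125,.15,.018),(.125,-.15,.018),(-.125,.15,.018),(-.125,-.15,.018)]
x,r=fit([('w9',u,p) for u,p in zip(cp(130,10,2.7,[(27,25),(757,22),(90,597),(698,598)]),P)],[.48,-.03,-.13]);print(x,r.tolist())
h,w=.115,.0125
Q=[(h,w,.028),(h,-w,.028),(-h,w,.028),(-h,-w,.028)]
Bx=x
for l in ([(40,45),(103,44),(98,590),(150,590)],[(680,42),(744,42),(636,591),(690,591)]):
    s,r=fit([('w9',u,p) for u,p in zip(cp(130,10,2.7,l),Q)],[.48,-.03,-.13])
    c,sn=np.cos(Bx[2]),np.sin(Bx[2]);d=s[:2]-Bx[:2];print('in board',c*d[0]+sn*d[1],-sn*d[0]+c*d[1],s[2]-Bx[2],r.tolist())
E
```

```text
[ 0.48132639 -0.03122803 -0.12854052] [[-3.3, -0.5], [2.9, -0.6], [-1.9, 2.8], [1.7, 3.1]]
in board -1.943620042638844e-05 0.12584166461604412 -0.004519235789055331 [[0.0, -0.6], [-0.0, -0.4], [-0.1, 0.8], [0.1, 1.0]]
in board 2.7145622736517855e-05 -0.12668459480149188 0.003115034961424956 [[0.0, -0.6], [-0.0, -0.6], [0.1, 1.1], [-0.1, 1.0]]
```

Call:
play_rows(rows=[-0.5, 0.2, 1, 0, -0.01, -0.5, 0.6, 3, 0, -0.02, -0.5, 1.3, 5.5, 0.5, -0.04, -0.5, 2.2, 8.5, 1, -0.06, -0.5, 3.1, 11.5, 2, -0.08, -0.5, 4.2, 14.5, 3, -0.1, -0.5, 5.3, 17.5, 4, -0.11, -0.5, 6.3, 20.5, 5, -0.12, -0.5, 7.2, 23.5, 6, -0.13, -0.5, 8, 26, 6.8, -0.13, -0.5, 8.2, 27.2, 7.2, -0.13, -0.5, 8.2, 27.2, 7.2, -0.13])

```text
clock: 21.7
eef_pos: [0.4624, -0.314, 0.1561]
tcp_rot: [1.0, -0.003, 0.008, -0.004]
contact_force: [-0.3, 0.2, 0.0]
gripper_width: 0.0654
```

```bash
python3 - <<'E'
from h import *
go(.465,-.311,.016,0)
snap('wrist','w10')
E
```

```text
t 21.7 pos [ 0.4624 -0.314   0.1561] psi -0.005 w 0.0654 F [-0.3  0.2  0. ] j [-0.67 -0.03  1.49  0.02  1.67  0.91]
shift cm [ 0.02 -0.18 14.01] turn -0.005 tilt 0.0189
```

View pics/w10.png

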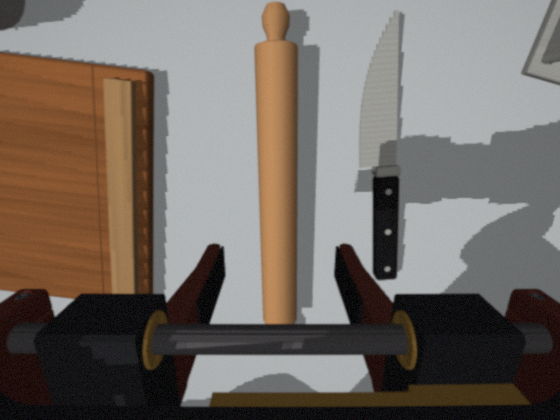

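```bash
python3 - <<'E'
from h import *
a=p2w('w10',277.5,42,.035);b=p2w('w10',280,323,.035);print(a,b,a-b,(a+b)/2)
a=p2w('w10',277.5,45,.019);b=p2w('w10',280,300,.019);print(a,b,np.arctan2(*(a-b)[[1,0]]))
t=p2w('w10',275,2,.022);print('tip',t)
for u,v in ((373,178),(399,177),(376,279),(398,277)): print('kn',p2w('w10',u,v,.018))
for u,v in ((400,12),(359,165),(401,165)): print('kb',p2w('w10',u,v,.009))
E
```

```text
[ 0.60490157 -0.31189728  0.035     ] [ 0.33450674 -0.31283146  0.035     ] [0.27039482 0.00093418 0.        ] [ 0.46970415 -0.31236437  0.035     ]
[ 0.60613591 -0.31165961  0.019     ] [ 0.35238836 -0.31278645  0.019     ] 0.004440791523273009
tip [ 0.63788023 -0.3098302   0.022     ]
kn [ 0.48869869 -0.40428453  0.018     ]
kn [ 0.48964302 -0.42961651  0.018     ]
kn [ 0.37788761 -0.41695943  0.018     ]
kn [ 0.38026374 -0.44055527  0.018     ]
kb [ 0.63403854 -0.41878511  0.009     ]
kb [ 0.50013707 -0.39199802  0.009     ]
kb [ 0.50006132 -0.43383828  0.009     ]
```

Call:
play_rows(rows=[-0.5, 0, 0, 2, -0.01, -0.5, 0, -0.1, 5, -0.01, -0.5, 0.1, -0.1, 8, -0.01, -0.5, 0.1, -0.1, 10.5, -0.01, -0.5, 0.1, -0.1, 12.5, -0.01, -0.5, 0.1, -0.1, 13.3, -0.01, -0.5, 0.1, -0.1, 13.5, -0.01, -0.5, 0.1, -0.1, 13.5, -0.01, -0.5, 0.1, -0.1, 13.5, -0.01])

```text
clock: 22.5
eef_pos: [0.4674, -0.3106, 0.0246]
tcp_rot: [1.0, 0.003, 0.01, -0.003]
contact_force: [-0.6, 0.0, -0.3]
gripper_width: 0.0659
```

```bash
python3 - <<'E'
from h import *
go(.466,-.312,.017,0.004)
E
```

```text
t 22.5 pos [ 0.4674 -0.3106  0.0246] psi 0.006 w 0.0659 F [-0.6  0.  -0.3] j [-0.66  0.04  1.66  0.02  1.43  0.9 ]
shift cm [-0.15  0.15  0.76] turn 0.002 tilt 0.0219
```

Call:
play_rows(rows=[-0.5, -0.1, 0.1, 0.4, 0, -0.5, -0.1, 0.1, 0.8, 0, -0.5, -0.1, 0.1, 0.8, 0, 1, -0.1, 0.1, 0.8, 0, 1, -0.1, 0.1, 0.8, 0, 1, -0.1, 0.1, 0.8, 0, 1, -0.1, 0.1, 0.8, 0, 1, -0.1, 0.1, 0.8, 0, 1, -0.1, 0.1, 0.8, 0, 1, -0.1, 0.1, 0.8, 0], force=30)

```text
clock: 23.33
eef_pos: [0.4666, -0.3116, 0.0167]
tcp_rot: [1.0, 0.003, 0.01, -0.003]
contact_force: [-0.8, -0.1, 0.3]
gripper_width: 0.0372
```

Call:
play_rows(rows=[1, 0, 0, -1, 0, 1, 0, 0, -3, 0, 1, 0, 0, -5, 0, 1, 0, 0, -8, 0, 1, 0, 0, -11, 0, 1, 0, 0, -13, 0, 1, 0, 0, -14, 0, 1, 0, 0, -14, 0, 1, 0, 0, -14, 0])

```text
clock: 24.08
eef_pos: [0.4635, -0.3124, 0.156]
tcp_rot: [1.0, 0.003, 0.01, -0.003]
contact_force: [0.2, 0.4, -3.8]
gripper_width: 0.0377
```

```bash
python3 - <<'E'
from h import *
go(B[0],B[1],.155,-.131+np.pi/2)
E
```

```text
t 24.08 pos [ 0.4635 -0.3124  0.156 ] psi 0.006 w 0.0377 F [ 0.2  0.4 -3.8] j [-0.67 -0.03  1.49  0.02  1.67  0.9 ]
shift cm [  1.98 -28.03   0.34] turn -1.433 tilt 0.0216
```

Call:
play_rows(rows=[1, 0, -1, 0, -0.04, 1, 0.1, -2.5, 0, -0.11, 1, 0.2, -4.5, 0, -0.2, 1, 0.4, -6.5, 0, -0.3, 1, 0.6, -8.5, 0, -0.4, 1, 0.8, -10.5, 0, -0.5, 1, 0.9, -12.5, 0, -0.6, 1, 1, -14.5, 0, -0.7, 1, 1.1, -16.5, 0, -0.8, 1, 1.2, -18.5, 0, -0.9, 1, 1.3, -20.5, 0, -0.97, 1, 1.4, -21.5, 0, -1])

```text
clock: 25.08
eef_pos: [0.4751, -0.0952, 0.1552]
tcp_rot: [0.875, 0.484, 0.009, 0.0]
contact_force: [-0.3, -0.5, -2.8]
gripper_width: 0.0377
```

```bash
python3 - <<'E'
from h import *
go(B[0],B[1],.155,-.131+np.pi/2)
E
```

```text
t 25.08 pos [ 0.4751 -0.0952  0.1552] psi 1.011 w 0.0377 F [-0.3 -0.5 -2.8] j [-0.28 -0.24  1.68  0.01  1.68  0.28]
shift cm [ 5.69 -2.81  0.09] turn -0.429 tilt 0.0187
```

Call:
play_rows(rows=[1, 0.6, -0.3, 0, -0.05, 1, 1.5, -0.8, 0, -0.12, 1, 2.5, -1.3, 0, -0.2, 1, 3.5, -1.8, 0, -0.28, 1, 4.5, -2.3, 0, -0.35, 1, 5.3, -2.7, 0, -0.4, 1, 5.7, -2.8, 0, -0.43, 1, 5.7, -2.8, 0, -0.43, 1, 5.7, -2.8, 0, -0.43, 1, 5.7, -2.8, 0, -0.43])

```text
clock: 25.92
eef_pos: [0.4814, -0.0325, 0.1552]
tcp_rot: [0.752, 0.659, 0.009, 0.002]
contact_force: [0.2, 0.7, -3.8]
gripper_width: 0.0372
```

```bash
python3 - <<'E'
from h import *
snap('scene','s11'); snap('side','d11'); crop('s11','c9',180,120,400,290,3.6); crop('d11','c10',180,100,420,290,3.3)
go(.4813,-.0316,.060,-.131+np.pi/2)
E
```

```text
t 26.02 pos [ 0.4815 -0.0325  0.1556] psi 1.44 w 0.0375 F [ 0.4  0.1 -2.9] j [-0.15 -0.24  1.69  0.01  1.68 -0.01]
shift cm [-0.01 -0.17  9.56] turn -0.0 tilt 0.0182
```

View pics/c9.png

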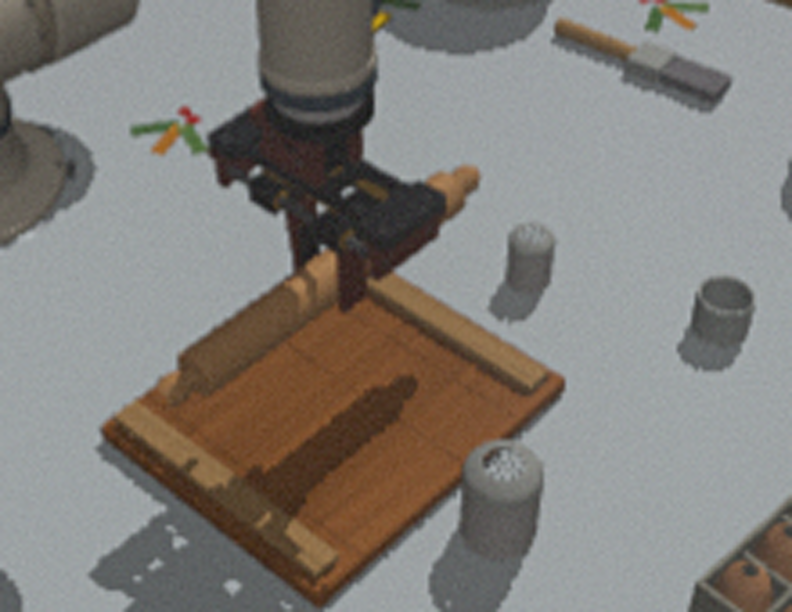

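View pics/c10.png

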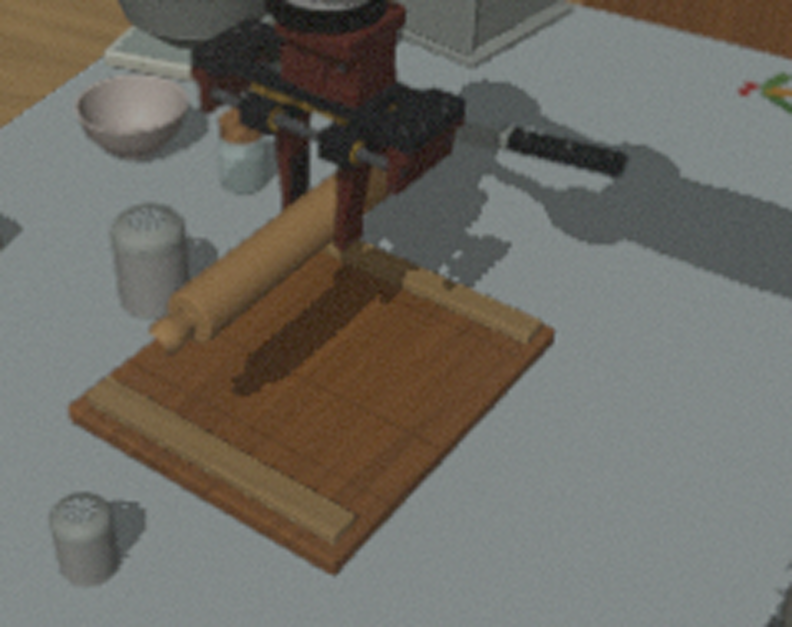

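```bash
python3 - <<'E'
from h import *
a,b=[p2w('s11',*u,.158) for u in cp(180,120,3.6,[(474,178),(181,393)])];print(a,b,(a+b)/2,np.linalg.norm(a-b),wb(a),wb(b))
a=p2w('d11',*cp(180,100,3.3,[(166,334)])[0],.158);print(wb(a))
E
```

```text
[0.50864976 0.12935504 0.158     ] [ 0.46662935 -0.18861891  0.158     ] [ 0.48763956 -0.02963193  0.158     ] 0.32073844668262114 [0.0058 0.1635] [ 0.0057 -0.1572]
[-0.0014  0.1593]
```

Call:
play_rows(rows=[1, 0, -0.1, 1, 0, 1, 0, -0.1, 2.5, 0, 1, 0, -0.1, 4.5, 0, 1, 0, -0.1, 6.5, 0, 1, 0, -0.2, 8, 0, 1, 0, -0.2, 9.2, 0, 1, 0, -0.2, 9.8, 0, 1, 0, -0.2, 9.8, 0, 1, 0, -0.2, 9.8, 0, 1, 0, -0.2, 9.8, 0])

```text
clock: 26.85
eef_pos: [0.4818, -0.0316, 0.0588]
tcp_rot: [0.752, 0.659, 0.01, 0.003]
contact_force: [-0.2, 0.0, -3.0]
gripper_width: 0.0373
```

```bash
python3 - <<'E'
from h import *
go(.4813,-.0316,.0452,-.131+np.pi/2)
E
```

```text
t 26.85 pos [ 0.4818 -0.0316  0.0588] psi 1.439 w 0.0373 F [-0.2  0.  -3. ] j [-0.14 -0.21  1.83  0.01  1.5  -0.01]
shift cm [-0.02 -0.07  1.36] turn -0.0 tilt 0.0198
```

Call:
play_rows(rows=[1, -0.1, -0.1, 0.4, 0, 1, -0.1, -0.1, 0.8, 0, 1, -0.1, -0.1, 1.1, 0, 1, -0.1, -0.1, 1.3, 0, 1, -0.1, -0.1, 1.3, 0, 1, -0.1, -0.1, 1.3, 0, 1, -0.1, -0.1, 1.3, 0])

```text
clock: 27.43
eef_pos: [0.481, -0.0323, 0.0458]
tcp_rot: [0.752, 0.659, 0.01, 0.003]
contact_force: [-0.4, -0.4, -3.2]
gripper_width: 0.0375
```

```bash
python3 - <<'E'
from h import *
go(.4813,-.0316,.0452,-.131+np.pi/2)
snap('scene','s12'); snap('side','d12'); crop('s12','c11',180,120,400,290,3.6); crop('d12','c12',180,100,420,290,3.3)
E
```

```text
t 27.43 pos [ 0.481  -0.0323  0.0458] psi 1.439 w 0.0375 F [-0.4 -0.4 -3.2] j [-0.15 -0.2   1.85  0.01  1.48 -0.01]
shift cm [0.07 0.02 0.06] turn -0.0 tilt 0.0199
```

View pics/c11.png

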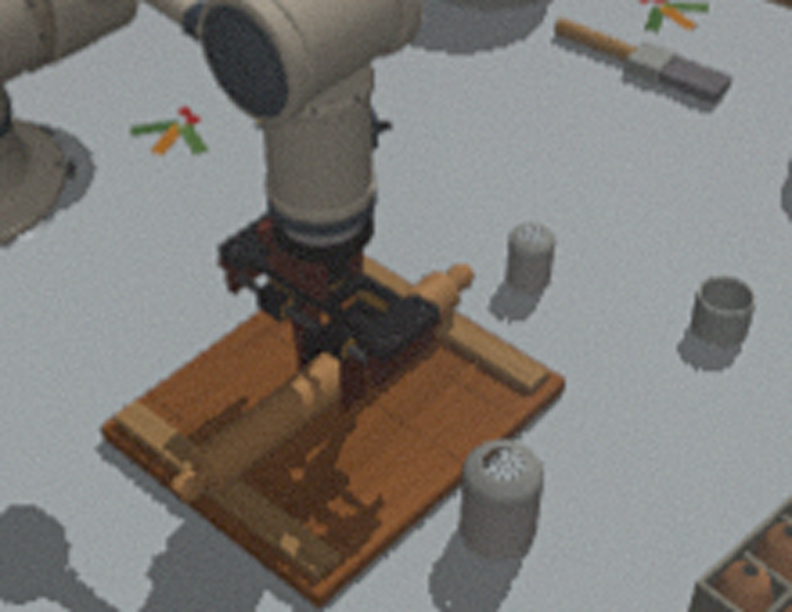

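View pics/c12.png

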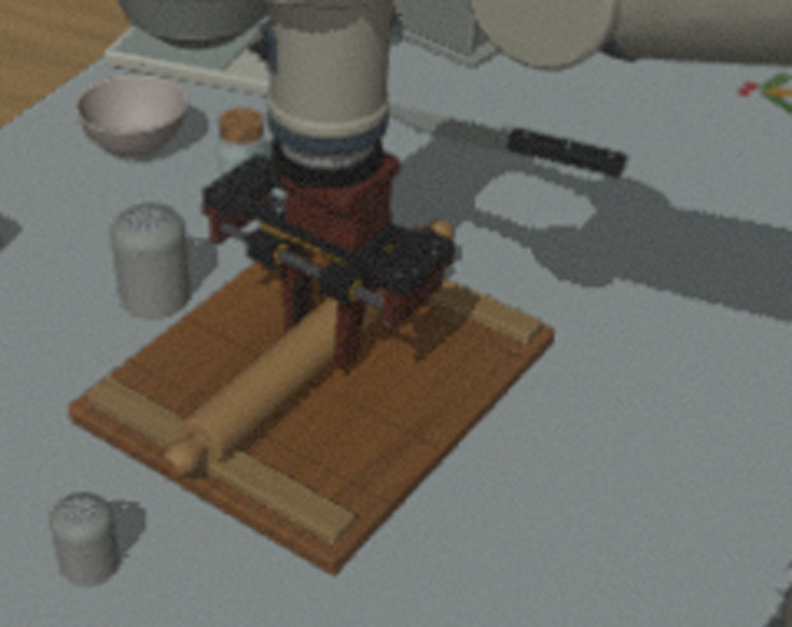

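Call:
play_rows(rows=[1, 0, 0, 0.1, 0, 1, 0, 0, 0.15, 0, 1, 0, 0, 0.15, 0], force=8)

```text
clock: 27.78
eef_pos: [0.4812, -0.0323, 0.0447]
tcp_rot: [0.752, 0.659, 0.01, 0.003]
contact_force: [0.1, -0.1, -1.8]
gripper_width: 0.0382
```

Call:
play_rows(rows=[0.12, 0, 0, 0, 0, 0.1, 0, 0, 0, 0, 0.08, 0, 0, 0, 0, 0.05, 0, 0, 0, 0, 0, 0, 0, 0, 0, -0.1, 0, 0, 0, 0, -0.3, 0, 0, 0, 0, -0.4, 0, 0, 0, 0, -0.4, 0, 0, 0, 0, -0.4, 0, 0, 0, 0])

```text
clock: 28.62
eef_pos: [0.4812, -0.0323, 0.0447]
tcp_rot: [0.752, 0.659, 0.01, 0.003]
contact_force: [0.3, 0.7, -0.7]
gripper_width: 0.0617
```

```bash
python3 - <<'E'
from h import *
go(.4813,-.0316,.12,-.131+np.pi/2)
snap('scene','s13'); snap('side','d13'); crop('s13','c13',180,120,400,290,3.6); crop('d13','c14',180,100,420,290,3.3)
E
```

```text
t 28.62 pos [ 0.4812 -0.0323  0.0447] psi 1.439 w 0.0617 F [ 0.3  0.7 -0.7] j [-0.15 -0.2   1.85  0.01  1.48 -0.01]
shift cm [ 0.16  0.13 -7.53] turn -0.0 tilt 0.0204
```

View pics/c14.png

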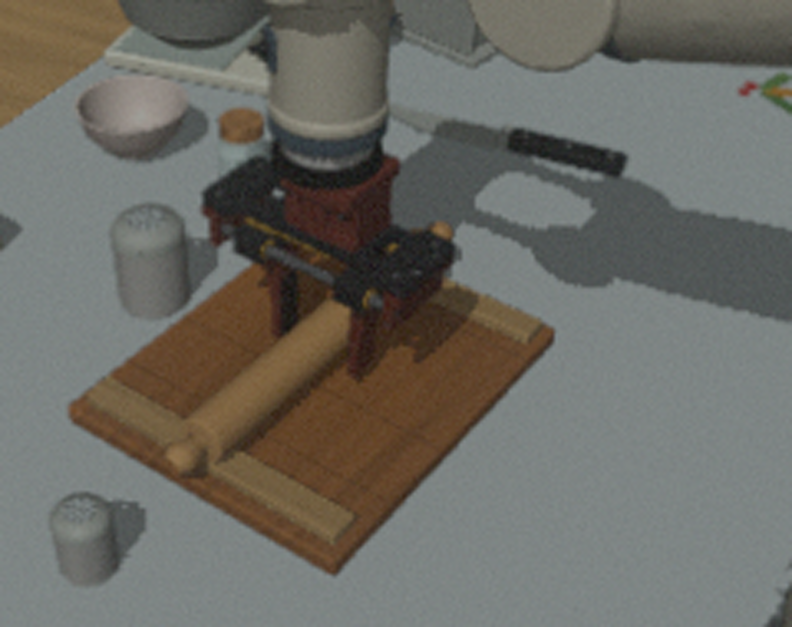

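Call:
play_rows(rows=[-0.4, 0, 0, -1, 0, -0.4, 0, 0, -2.5, 0, -0.4, 0, 0, -4.5, 0, -0.4, 0, 0, -7, 0, -0.4, 0, 0, -10, 0, -0.4, 0, 0, -13, 0, -0.4, 0, 0, -16, 0, -0.4, 0, 0, -17, 0, -0.4, 0, 0, -17, 0])

```text
clock: 29.47
eef_pos: [0.4792, -0.0339, 0.2188]
tcp_rot: [0.752, 0.659, 0.012, 0.006]
contact_force: [0.2, -0.3, 0.3]
gripper_width: 0.0614
```

```bash
python3 - <<'E'
from h import *
snap('wrist','w14');
go(.436,-.423,.16,0.08)
E
```

```text
t 29.52 pos [ 0.4786 -0.0339  0.216 ] psi 1.439 w 0.0613 F [-0.4 -0.5 -0.8] j [-0.15 -0.26  1.59  0.01  1.79 -0.02]
shift cm [-39.19   0.77   5.19] turn 1.359 tilt 0.0228
```

View pics/w14.png

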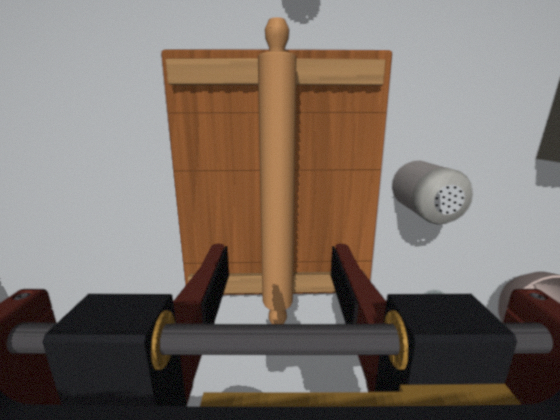

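```bash
python3 - <<'E'
from h import *
for u,v,z in ((277,18,.047),(277,53,.064),(278.5,307,.06),(278,325,.047),(278,150,.047),(164,51,.018),(391,51,.018),(184,297,.018)): print(u,v,wb(p2w('w14',u,v,z)))
E
```

```text
277 18 [0.0002 0.1711]
277 53 [-0.0002  0.1377]
278.5 307 [ 0.001  -0.1376]
278 325 [ 0.0007 -0.1735]
278 150 [0.001  0.0473]
164 51 [-0.1187  0.1481]
391 51 [0.123  0.1492]
184 297 [-0.1248 -0.1494]
```

Call:
play_rows(rows=[-0.4, -1, 0, 0, 0.04, -0.4, -3, 0, 0, 0.12, -0.4, -6, 0, 0, 0.22, -0.4, -9.5, 0, 0, 0.33, -0.4, -13, 0, 0, 0.44, -0.4, -16.5, 0, 0, 0.55, -0.4, -20, 0, 0, 0.66, -0.4, -23.5, 0, 0, 0.77, -0.4, -27, 0, 0, 0.88, -0.4, -30, 0, 0, 0.98, -0.4, -32, 0, 0, 1.06, -0.4, -33, 0, 0, 1.1])

```text
clock: 30.52
eef_pos: [0.4332, -0.3636, 0.2088]
tcp_rot: [0.986, 0.164, 0.009, -0.004]
contact_force: [0.1, -0.0, -0.4]
gripper_width: 0.0618
```

```bash
python3 - <<'E'
from h import *
go(.45,-.42,.16,0.08)
E
```

```text
t 30.52 pos [ 0.4332 -0.3636  0.2088] psi 0.33 w 0.0618 F [ 0.1 -0.  -0.4] j [-0.77 -0.01  1.38  0.02  1.77  0.47]
shift cm [-0.33  5.9   4.84] turn 0.25 tilt 0.0202
```

Call:
play_rows(rows=[-0.4, 0, 0.8, 0.5, 0.04, -0.4, -0.1, 2.2, 1.5, 0.1, -0.4, -0.2, 3.8, 3, 0.16, -0.4, -0.3, 5.2, 4.2, 0.22, -0.4, -0.3, 5.9, 4.8, 0.25, -0.4, -0.3, 5.9, 4.8, 0.25, -0.4, -0.3, 5.9, 4.8, 0.25])

```text
clock: 31.1
eef_pos: [0.449, -0.4196, 0.1576]
tcp_rot: [0.999, 0.04, 0.007, -0.007]
contact_force: [-0.6, -0.4, -0.2]
gripper_width: 0.0613
```

```bash
python3 - <<'E'
from h import *
snap('wrist','w15'); crop('w15','c15',200,40,390,310,2.2)
go(.45,-.42,.16,0.08)
E
```

```text
t 31.15 pos [ 0.4495 -0.4196  0.1591] psi 0.08 w 0.0615 F [0.1 0.1 0. ] j [-0.82  0.13  1.32  0.02  1.69  0.68]
shift cm [ 0.05  0.04 -0.09] turn -0.0 tilt 0.0198
```

View pics/c15.png

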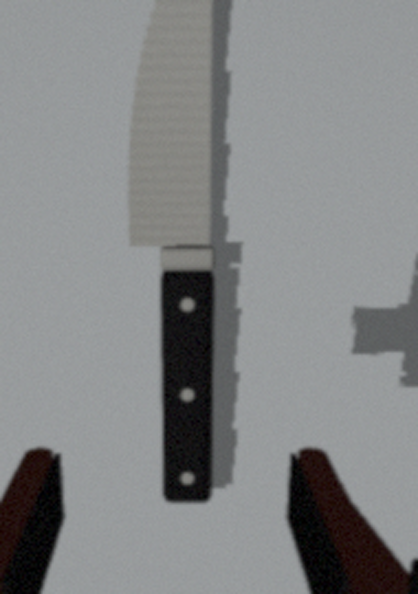

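```bash
python3 - <<'E'
from h import *
px=[(162,248),(213,248),(164.5,501),(211,501),(129,245)]
L=[(.03,.012,.018),(.03,-.012,.018),(-.095,.012,.018),(-.095,-.012,.018),(.03,.026,.009)]
x,r=fit([('w15',u,p) for u,p in zip(cp(200,40,2.2,px),L)],[.468,-.42,.08]);print(x,r.tolist())
go(x[0],x[1],.014,x[2])
print([np.round(p2w('w15',*u,.018),4).tolist() for u in cp(200,40,2.2,px)])
E
```

```text
[ 0.47075952 -0.42126044  0.08760693] [[-1.1, -0.6], [0.7, -0.8], [-0.5, 1.5], [0.6, 1.5], [0.1, -0.1]]
t 31.15 pos [ 0.4495 -0.4196  0.1591] psi 0.08 w 0.0615 F [0.1 0.1 0. ] j [-0.82  0.13  1.32  0.02  1.69  0.68]
shift cm [ 1.87  0.5  14.53] turn -0.008 tilt 0.0198
[[0.4991, -0.4078, 0.018], [0.5009, -0.43, 0.018], [0.3769, -0.4181, 0.018], [0.3789, -0.4408, 0.018], [0.4992, -0.3933, 0.018]]
```

Call:
play_rows(rows=[-0.4, 0.5, 0.1, 2, -0.01, -0.4, 1, 0.3, 5, -0.01, -0.4, 1.5, 0.4, 8, -0.01, -0.4, 1.8, 0.5, 11, -0.01, -0.4, 1.9, 0.5, 13, -0.01, -0.4, 1.9, 0.5, 13.8, -0.01, -0.4, 1.9, 0.5, 13.8, -0.01, -0.4, 1.9, 0.5, 13.8, -0.01, -0.4, 1.9, 0.5, 13.8, -0.01])

```text
clock: 31.9
eef_pos: [0.4718, -0.4222, 0.0241]
tcp_rot: [0.999, 0.045, 0.009, -0.005]
contact_force: [0.9, -0.8, 0.6]
gripper_width: 0.0615
```

```bash
python3 - <<'E'
from h import *
go(.4708,-.4213,.015,.088)
E
```

```text
t 31.9 pos [ 0.4718 -0.4222  0.0241] psi 0.09 w 0.0615 F [ 0.9 -0.8  0.6] j [-0.79  0.23  1.45  0.02  1.46  0.68]
shift cm [-0.1  -0.09  0.9 ] turn 0.002 tilt 0.0205
```

Call:
play_rows(rows=[-0.4, -0.1, -0.1, 0.5, 0, -0.4, -0.1, -0.1, 0.9, 0, -0.4, -0.1, -0.1, 0.9, 0, 1, -0.1, -0.1, 0.9, 0, 1, -0.1, -0.1, 0.9, 0, 1, -0.1, -0.1, 0.9, 0, 1, -0.1, -0.1, 0.9, 0, 1, -0.1, -0.1, 0.9, 0, 1, -0.1, -0.1, 0.9, 0, 1, -0.1, -0.1, 0.9, 0, 1, -0.1, -0.1, 0.9, 0], force=40)

```text
clock: 32.82
eef_pos: [0.4709, -0.4212, 0.0151]
tcp_rot: [0.999, 0.045, 0.009, -0.005]
contact_force: [0.4, -0.2, 0.3]
gripper_width: 0.0238
```

Call:
play_rows(rows=[1, 0, 0, -0.5, 0, 1, 0, 0, -1.5, 0, 1, 0, 0, -3, 0, 1, 0, 0, -5, 0, 1, 0, 0, -7, 0, 1, 0, 0, -9, 0, 1, 0, 0, -9, 0, 1, 0, 0, -9, 0])

```text
clock: 33.48
eef_pos: [0.4699, -0.4228, 0.1071]
tcp_rot: [0.999, 0.045, 0.01, -0.003]
contact_force: [0.8, 0.2, -1.7]
gripper_width: 0.0236
```

```bash
python3 - <<'E'
from h import *
x,y=bw(-.033,-.196);print(x,y)
go(x,y,.105,-.131)
E
```

```text
0.42318012644608294 -0.22200997960279648
t 33.48 pos [ 0.4699 -0.4228  0.1071] psi 0.09 w 0.0236 F [ 0.8  0.2 -1.7] j [-0.8   0.18  1.36  0.02  1.59  0.68]
shift cm [ -2.85 -20.41   0.25] turn 0.221 tilt 0.0218
```

Call:
play_rows(rows=[1, -0.1, -1, 0, 0.01, 1, -0.3, -3, 0, 0.03, 1, -0.7, -5.5, 0, 0.06, 1, -1.1, -8, 0, 0.09, 1, -1.5, -10.5, 0, 0.12, 1, -1.9, -13, 0, 0.15, 1, -2.3, -15.5, 0, 0.18, 1, -2.6, -17.5, 0, 0.2, 1, -2.9, -19.3, 0, 0.22, 1, -3.1, -20.4, 0, 0.221, 1, -3.1, -20.4, 0, 0.221, 1, -3.1, -20.4, 0, 0.221])

```text
clock: 34.48
eef_pos: [0.4204, -0.2219, 0.1067]
tcp_rot: [0.998, -0.065, 0.01, -0.004]
contact_force: [-1.0, -0.3, -2.1]
gripper_width: 0.0238
```

```bash
python3 - <<'E'
from h import *
x,y=bw(-.036,-.196);print(x,y)
go(x,y,.025,-.131)
E
```

```text
0.4202058311546443 -0.22161810268420323
t 34.48 pos [ 0.4204 -0.2219  0.1067] psi -0.13 w 0.0238 F [-1.  -0.3 -2.1] j [-0.57 -0.25  1.78  0.02  1.6   1.13]
shift cm [-0.17  0.05  8.17] turn 0.001 tilt 0.0212
```

Call:
play_rows(rows=[1, 0, 0, 1, 0, 1, 0, 0, 2.5, 0, 1, -0.1, 0, 4, 0, 1, -0.1, 0, 5.5, 0, 1, -0.2, 0.1, 6.8, 0, 1, -0.2, 0.1, 7.5, 0, 1, -0.2, 0.1, 7.5, 0, 1, -0.2, 0.1, 7.5, 0, 1, -0.2, 0.1, 7.5, 0])

```text
clock: 35.23
eef_pos: [0.4202, -0.2226, 0.0325]
tcp_rot: [0.998, -0.065, 0.01, -0.004]
contact_force: [0.1, 0.3, -1.5]
gripper_width: 0.0235
```

```bash
python3 - <<'E'
from h import *
x,y=bw(-.036,-.196)
go(x,y,.016,-.131)
snap('wrist','w16'); snap('scene','s16'); crop('s16','c16',150,150,370,320,3.6)
E
```

```text
t 35.23 pos [ 0.4202 -0.2226  0.0325] psi -0.13 w 0.0235 F [ 0.1  0.3 -1.5] j [-0.57 -0.21  1.88  0.02  1.46  1.13]
shift cm [-0.05 -0.08  1.65] turn 0.001 tilt 0.022
```

View pics/w16.png

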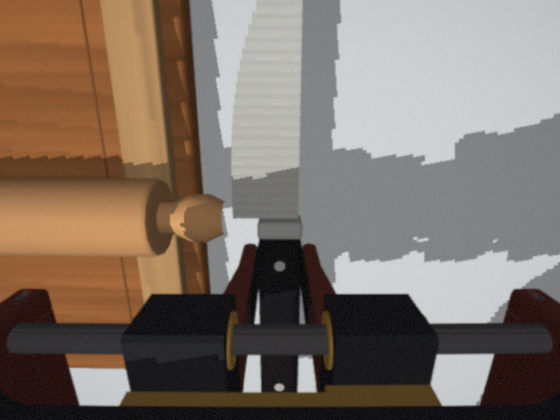

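View pics/c16.png

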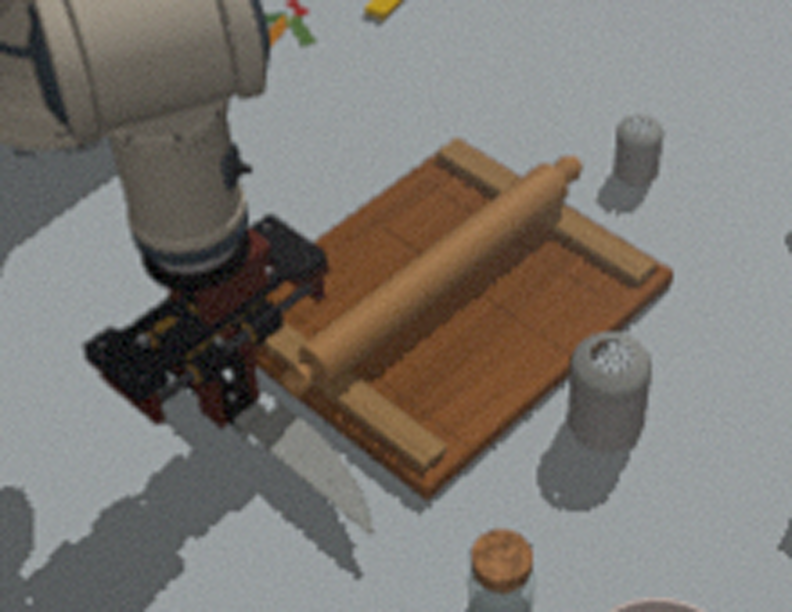

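```bash
python3 - <<'E'
from h import *
for u,v,z in ((231,217,.026),(298,217,.027),(259,238,.0355),(301,238,.0355),(195,100,.018),(203,155,.018),(209,278,.018)): print(u,v,wb(p2w('w16',u,v,z)))
E
```

```text
231 217 [-0.0068 -0.1697]
298 217 [-0.0063 -0.207 ]
259 238 [-0.0154 -0.1859]
301 238 [-0.0153 -0.2084]
195 100 [ 0.0554 -0.152 ]
203 155 [ 0.0266 -0.1543]
209 278 [-0.0495 -0.1527]
```

Call:
play_rows(rows=[1, 0, 0, 0.5, 0, 1, 0, 0, 1, 0, 1, 0, 0, 1.4, 0, 1, 0, 0, 1.65, 0, 1, 0, 0, 1.65, 0, 1, 0, 0, 1.65, 0, 1, 0, 0, 1.65, 0])

```text
clock: 35.92
eef_pos: [0.4207, -0.2225, 0.0163]
tcp_rot: [0.998, -0.065, 0.011, -0.004]
contact_force: [-0.3, -0.6, -1.1]
gripper_width: 0.0235
```

```bash
python3 - <<'E'
from h import *
x,y=bw(-.036,-.196)
go(x,y,.016,-.131)
E
```

```text
t 35.92 pos [ 0.4207 -0.2225  0.0163] psi -0.13 w 0.0235 F [-0.3 -0.6 -1.1] j [-0.57 -0.19  1.89  0.02  1.43  1.13]
shift cm [-0.06 -0.08  0.03] turn 0.001 tilt 0.0224
```

Call:
play_rows(rows=[1, 0, 0, 0.1, 0, 1, 0, 0, 0.1, 0, 0.4, 0, 0, 0.1, 0, 0.3, 0, 0, 0.1, 0, 0.2, 0, 0, 0.1, 0, 0.2, 0, 0, 0.1, 0, 0.2, 0, 0, 0, 0, 0.2, 0, 0, -0.5, 0, 0.2, 0, 0, -2, 0, 0.2, 0, 0, -4, 0, 0.2, 0, 0, -7, 0, 0.2, 0, 0, -10, 0])

```text
clock: 36.92
eef_pos: [0.418, -0.2227, 0.1171]
tcp_rot: [0.998, -0.065, 0.01, -0.004]
contact_force: [0.8, -0.4, -0.1]
gripper_width: 0.0351
```

Call:
play_rows(rows=[0.2, 0, 0, -3, 0, 0.2, -2, -1, -6, 0, 0.2, -4, -2, -10, 0, 0.2, -6, -3, -13, 0, 0.2, -6, -3, -14, 0, 0.2, -6, -3, -14, 0, 0.2, -6, -3, -14, 0])

```text
clock: 37.5
eef_pos: [0.36, -0.1865, 0.2561]
tcp_rot: [0.998, -0.065, 0.01, -0.004]
contact_force: [-0.3, -0.9, -0.4]
gripper_width: 0.0351
```

```bash
python3 - <<'E'
from h import *
go(.42,-.22,.2,-.131)
for n in ('wrist','scene','side'): snap(n,'f_'+n)
E
```

```text
t 37.5 pos [ 0.36   -0.1865  0.2561] psi -0.13 w 0.0351 F [-0.3 -0.9 -0.4] j [-0.58 -0.44  1.66  0.02  1.91  1.13]
shift cm [6.27 2.6  5.72] turn 0.001 tilt 0.0222
```

View pics/f_wrist.png

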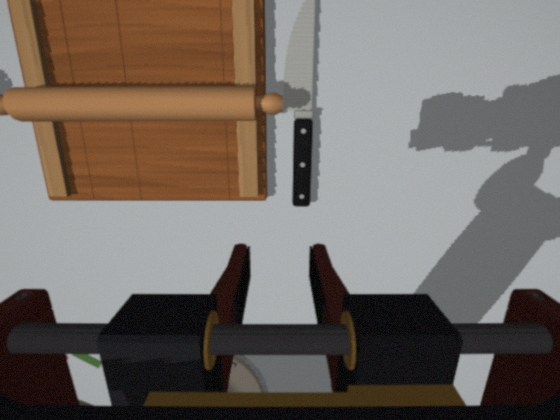

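View pics/f_scene.png

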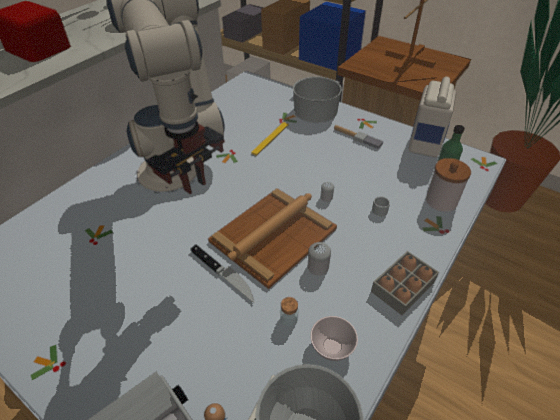

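View pics/f_side.png

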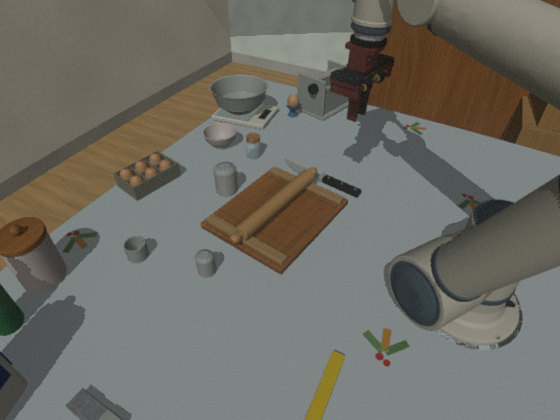

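```bash
python3 - <<'E'
from h import *
crop('f_scene','c17',180,180,350,310,4.6)
crop('f_side','c18',190,130,380,280,4.2)
E
```

```text
(no output)
```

View pics/c17.png

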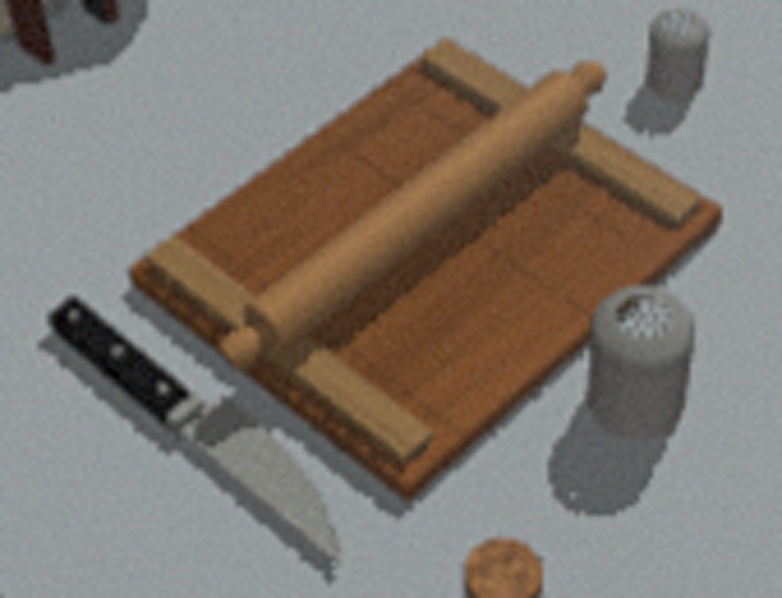

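View pics/c18.png

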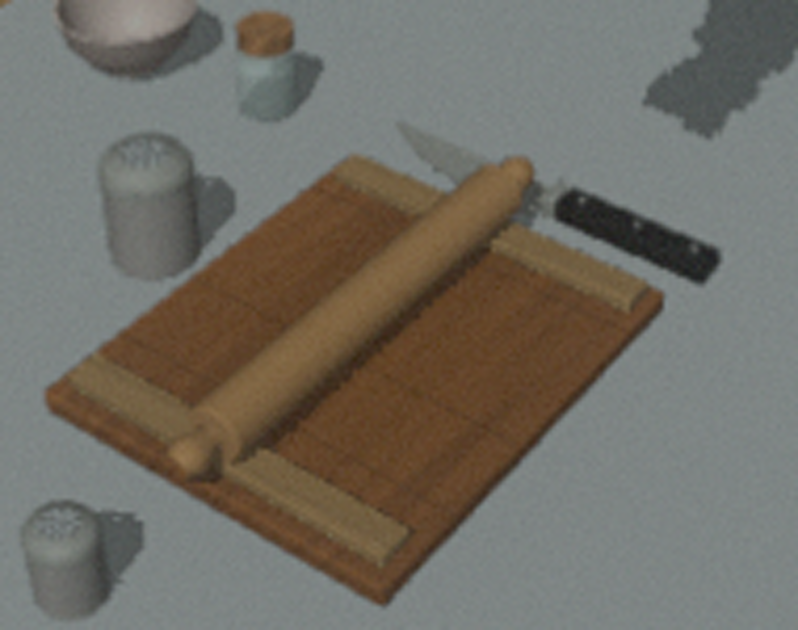

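```bash
python3 - <<'E'
import h
from h import *
for nm,Bf in (('scene',(.4848,-.0324,-.1285)),('side',(.479,-.0312,-.1315))):
    h.B=Bf
    q=lambda l,z:[h.wb(p2w('f_'+nm,*u,z)).tolist() for u in cp(*((180,180,4.6) if nm=='scene' else (190,130,4.2)),l)]
    print(nm)
    if nm=='scene':
        print('pin',q([(590,75),(238,348)],.047)); print('shaker top,near base',q([(643,318)],.078),q([(637,438)],0))
        print('knife tip, heelspine',q([(335,570),(190,440)],.008)); print('handle back',q([(72,296),(48,322)],.018))
    else:
        print('pin',q([(192,458),(517,172)],.047)); print('shaker',q([(149,157)],.078),q([(153,278)],0)); print('knife tip',q([(399,123)],.008),q([(562,190),(719,256),(709,284)],.018))
E
```

```text
scene
pin [[-0.0037, 0.163], [-0.0053, -0.159]]
shaker top,near base [[0.1716, -0.0002]] [[0.1901, -0.0212]]
knife tip, heelspine [[0.1265, -0.2112], [-0.0005, -0.2069]]
handle back [[-0.1325, -0.1875], [-0.127, -0.2112]]
side
pin [[-0.0012, 0.1575], [0.0016, -0.1635]]
shaker [[0.1727, -0.0009]] [[0.1594, 0.0201]]
knife tip [[0.1297, -0.2087]] [[-0.0134, -0.1992], [-0.1319, -0.2004], [-0.1401, -0.1714]]
```

```bash
python3 - <<'E'
from h import *
print(sign_off())
E
```

```text
the job is handed in; nothing more can be done
None
```

The board is set up as asked and I handed the job in at about 37.6 s on the robot's clock. It went in the order given: shaker, left strip, right strip, pin, knife. The arm was clear of everything at the end.

My last checks, measured in the board's frame from the camera pictures:

| Item | What the pictures showed |
|---|---|
| Shaker | Upright on the middle line behind the board, about 18 mm clear of the back edge |
| Strips | Centred front to back, about 11 mm in from the left and right edges, parallel to within 0.005 rad; measured before the pin went on |
| Pin | Resting on both strips, its middle within 2–3 mm of the board's middle, and not rolling |
| Knife | Lying along the right side, handle towards the robot, its middle level with the board's middle to within 2 mm; cutting edge about 2 cm from the board, measured just before I let go |
| Salt jar, pastry cutter, yellow strip, small shaker | Not touched |

- **Camera disagreement:** the scene and side cameras put the board about 4–6 mm apart. I used the average, which agrees with the wrist camera to about 1 mm.
- **Board size:** the board looks 1–2% smaller in the wrist picture than the size given, so distances to its edges carry about 2 mm of uncertainty.
- **Tool tilt:** the tool tilted by about 1.3° over the run; the last pictures showed nothing out of place because of it.

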